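# Load the furnace boat tray and fit its carrying handle

## Robot

A 6-joint arm with a two-finger parallel gripper is mounted at the origin on the work surface. World frame = base frame: x ahead of the robot, y to its left, z up, the work surface at z = 0. Lengths are in m, angles in rad, forces in N, time in s.
With the tool pointing down it reaches from about 0.35 to 0.85 m from the base axis. Payload 8.1 kg.
Tool frame: the origin (TCP) lies between the finger pads; the fingertips stand 25 mm ahead of it and the grasp point (between the pads) lies 6 mm ahead of it; z points along the fingers, y is the line along which they close (so a half turn about z gives the same grasp; the last joint's range is limited). The gripper opens to 93 mm and grips with 3 to 60 N. Pads are 15 mm wide; open, the fingers measure 128 mm over their backs; the gripper's body (75 mm by 188 mm) begins 65 mm behind the grasp point.
Start: joints at [1.102, 0.13, 1.488, -0, 1.523, -0.085], TCP at [0.225, 0.556, 0.244] pointing down, gripper open.
Joint ranges: [-2.96, 2.96], [-0.89, 2.26], [0.02, 2.5], [-1.34, 4.48], [0, 2.73], [-2.66, 2.66]. Speed limits (rad/s): [2.39, 2.39, 2.79, 3.14, 3.14, 3.14].

## Interface

Orientations are given as a rotation vector (axis times angle).
In Python, from plant import robot gives the robot as it stands.
- The arm moves only by the tool arm_command, never from a script. Its argument "increments" is text: rows parted by semicolons, each of 5 numbers parted by spaces: the closure, from 0 (fully open) to 1 (shut), then the shift along the tool's x, y, z in mm, then the turn about the tool's z in rad. A call has 1 to 5 rows; each row is the pose to reach, as a shift and turn from the pose commanded when the call began, along the tool's axes at that moment; what a row does not reach only later rows make up. A row lasts 1/10 s, in which the tool goes at most 50 mm and 8.59 degrees, less where a joint would pass 70% of its speed; a pose out of reach is approached as far as the arm can. A call with a gripper value outside its range is refused whole. The fingers move at their own pace and stop on an object; "grip_force" is the grip in N (left out, the last holds). Time passes only in rows, so rows that repeat a pose let the fingers close. It gives the time, the measured TCP pose, the force, the opening and the grip force at its end, in the units of the state.
- robot.read_state(): the state, without advancing time (a new reading comes with each control period).
- robot.read_camera(name): name is "scene" or "top" or "wrist"; returns the picture (420x560x3 uint8, blue, green, red); there is no depth.
- robot.camera_model(name): a dict with "fx", "fy", "cx", "cy" (pixels), "eye" and "rotation" of the camera in the world. Camera axes: x right, y down, z forward; pixel columns grow to the right and rows downward; lengths in m; the calibration is good to about 2 mm. The wrist camera is an equidistant fisheye: a pixel r from the principal point sees the ray r / f radians off the axis. A picture is of the moment at which its call begins: read the wrist's pose just before it. camera_model takes no time and is no camera call; for the wrist camera it gives the pose at the moment of the call.
- robot.close_job(): hands the job in; it is judged then, once.
The state is a dict: "t": time; "q": joint angles; "dq": joint speeds; "joint_torque": joint torques, N m; "tool_pos": TCP position; "orientation": TCP orientation; "force": force on the tool from outside, world axes, zero at the start; "wrist_torque": the same for the moment, N m; "opening": finger opening in m; "gripper_force": force on a finger pad.
Only numpy, scipy, OpenCV 4.12 (cv2) and the standard library are available. Lean on these libraries where they do the work, as an engineer would, in place of code of your own. Each camera call takes 0.05 s, during which the arm holds its last target. There are 200 camera calls.

## Task

Get the furnace tray ready to carry: first take the brush off the tray and lay it lengthwise on the black mat. Then set every ceramic boat flat in a tray pocket of its own, mouth up, with its blue tab towards the tray's green end (some boats may be standing on end), and last of all push the carrying handle fully down onto the brass spigot in the middle of the tray. Leave the other things on the bench where they are.

Things in the scene. Friction and masses are not known exactly. Their poses are not given: they have to be found in the camera images.
- tray: fixed aluminium boat tray, 186 x 184 mm, plus a green-painted lip 24 mm wide along one end. Origin: underside, at its centre; +x points to the green end, z up. 4 mm floor; rails and cross ribs rise to 12 mm above the bench and make four pockets, each 74 mm (along x) by 48 mm. In the middle stands a brass spigot
- spigot (a point): foot of the brass spigot, on the dark hub in the middle of the tray (12 mm above the bench). The spigot is 22 mm in diameter and 45 mm tall, tapered to 12 mm over its top 8 mm
- mat: fixed black rubber mat, 200 x 80 x 4 mm, beside the tray. Origin: underside, at its centre; x along its length
- brush: bench brush, 188 mm long, at the start lying on the tray's ribs over two pockets. Origin: underside, mid-length, near its balance point; x along it towards the dark bristles. Wooden handle 18 mm wide, 14 mm thick, from x = -94 to +25 mm; brass ferrule 28 mm wide from +25 to +51 mm; bristles 32 mm wide, 12 mm thick, to +94 mm
- handle: the tray's carrying handle, standing on the bench: upright cylinder 38 mm in diameter, 105 mm tall, steel tube below (bore 26 mm, 55 mm deep, open at the bottom), solid wooden grip above, 0.2 kg. Origin: centre of its bottom rim, z up its axis. Fully home, its bottom rim sits on the hub at the foot of the spigot
- green_end (a point): middle of the tray's green lip, 105 mm along the tray's +x, 12 mm above the bench
- pocket0 (a point): centre of a tray pocket, on its floor (4 mm above the bench); the boat's origin belongs here, its tab overhanging the rib on the green side
- pocket1 (a point): centre of a tray pocket, on its floor (4 mm above the bench); the boat's origin belongs here, its tab overhanging the rib on the green side
- pocket2 (a point): centre of a tray pocket, on its floor (4 mm above the bench); the boat's origin belongs here, its tab overhanging the rib on the green side
- pocket3 (a point): centre of a tray pocket, on its floor (4 mm above the bench); the boat's origin belongs here, its tab overhanging the rib on the green side
- boat0: white ceramic boat (may be absent), 0.11 kg: open trough 64 x 38 mm, 32 mm deep, 4 mm walls; on one end a blue tab 18 mm long, 22 mm wide, 24 to 30 mm above the base. Origin: underside of the trough, at its centre (without tab); +x to the tab, z out of the mouth. Starts lying on its base
- boat1: white ceramic boat (may be absent), 0.11 kg: open trough 64 x 38 mm, 32 mm deep, 4 mm walls; on one end a blue tab 18 mm long, 22 mm wide, 24 to 30 mm above the base. Origin: underside of the trough, at its centre (without tab); +x to the tab, z out of the mouth. Starts lying on its base
- boat2: white ceramic boat (may be absent), 0.11 kg: open trough 64 x 38 mm, 32 mm deep, 4 mm walls; on one end a blue tab 18 mm long, 22 mm wide, 24 to 30 mm above the base. Origin: underside of the trough, at its centre (without tab); +x to the tab, z out of the mouth. Starts lying on its base
- boat3: white ceramic boat (may be absent), 0.11 kg: open trough 64 x 38 mm, 32 mm deep, 4 mm walls; on one end a blue tab 18 mm long, 22 mm wide, 24 to 30 mm above the base. Origin: underside of the trough, at its centre (without tab); +x to the tab, z out of the mouth. Starts standing on the end without tab, mouth sideways, origin 32 mm above the bench
- boat4: white ceramic boat (may be absent), 0.11 kg: open trough 64 x 38 mm, 32 mm deep, 4 mm walls; on one end a blue tab 18 mm long, 22 mm wide, 24 to 30 mm above the base. Origin: underside of the trough, at its centre (without tab); +x to the tab, z out of the mouth. Starts standing on the end without tab, mouth sideways, origin 32 mm above the bench
- die: bystander, leave alone: small bright steel cylinder, 30 mm diameter, 45 mm tall, among the boats
- jar: bystander, leave alone: small amber jar, 32 mm diameter, 50 mm tall, among the boats
- cup: bystander, leave alone: white ceramic cup, 64 mm diameter, 60 mm tall, beyond the boats
- scoop: bystander, leave alone: brass scoop, 68 mm pan and short flat handle, about 130 mm long, 24 mm high
- washbottle: bystander, leave alone: white squeeze bottle with blue cap, 64 mm diameter, 170 mm tall
- weight: bystander, leave alone: brass weight, 44 mm diameter, 30 mm tall
Not all that is in view belongs to the job. What is shaped like the handle but purple or turquoise is not meant.

How it is judged:
On the way, in this order (a step that is already met when the one before it is completed fails the run):
1. the brush lies lengthwise on the mat, let go (x of brush in the frame of mat between -0.06 and 0.06 m and y of brush in the frame of mat between -0.035 and 0.035 m and angle between the x axis of brush and the x axis of mat, either way round below 0.35 rad and height (world z) of brush below 0.03 m and linear speed of brush below 0.03 m/s and contact force between brush and the fingers below 0.05 N), for 0.2 s.
2. every boat present sits flat in a tray pocket, mouth up, tab to the green end (z of each of boat0, boat1, boat2, boat3, boat4 in the frame of tray below 0.009 m and angle between each of boat0, boat1, boat2, boat3, boat4's own z axis and vertical below 0.12 rad and angle between the x axis of each of boat0, boat1, boat2, boat3, boat4 and the x axis of tray, either way round below 0.3 rad and x of green_end in the frame of boat0 above 0 m and linear speed of each of boat0, boat1, boat2, boat3, boat4 below 0.03 m/s and (horizontal distance between boat0 and pocket0 below 0.012 m or horizontal distance between boat0 and pocket1 below 0.012 m or horizontal distance between boat0 and pocket2 below 0.012 m or horizontal distance between boat0 and pocket3 below 0.012 m) and x of green_end in the frame of boat1 above 0 m and (horizontal distance between boat1 and pocket0 below 0.012 m or horizontal distance between boat1 and pocket1 below 0.012 m or horizontal distance between boat1 and pocket2 below 0.012 m or horizontal distance between boat1 and pocket3 below 0.012 m) and x of green_end in the frame of boat2 above 0 m and (horizontal distance between boat2 and pocket0 below 0.012 m or horizontal distance between boat2 and pocket1 below 0.012 m or horizontal distance between boat2 and pocket2 below 0.012 m or horizontal distance between boat2 and pocket3 below 0.012 m) and x of green_end in the frame of boat3 above 0 m and (horizontal distance between boat3 and pocket0 below 0.012 m or horizontal distance between boat3 and pocket1 below 0.012 m or horizontal distance between boat3 and pocket2 below 0.012 m or horizontal distance between boat3 and pocket3 below 0.012 m) and x of green_end in the frame of boat4 above 0 m and (horizontal distance between boat4 and pocket0 below 0.012 m or horizontal distance between boat4 and pocket1 below 0.012 m or horizontal distance between boat4 and pocket2 below 0.012 m or horizontal distance between boat4 and pocket3 below 0.012 m)), for 0.2 s.
3. the handle is fully home on the spigot (horizontal distance between handle and spigot below 0.006 m and z of handle in the frame of spigot below 0.005 m and angle between handle's own z axis and vertical below 0.1 rad and linear speed of handle below 0.03 m/s), for 0.2 s.
At the end, for the whole second after the job is handed in: Brush on the mat (60 mm along, 35 mm across, 0.35 rad); each boat on a pocket floor (base within 5 mm, centre within 12 mm, tab to the green end within 0.3 rad, tilt under 0.12 rad); handle on the spigot (6 mm of axis, 5 mm of hub, 0.1 rad); all at rest (all of step 1 and all of step 2 and all of step 3); the robot touches nothing.
It fails at once if a bystander is pushed more than 40 mm or knocked over (distance of any of die, jar, cup, scoop, washbottle, weight from where it was at the start of the episode above 0.04 m or angle between any of die, jar, cup, washbottle's own z axis and vertical above 0.7 rad).
Of boat0, boat1, boat2, boat3, boat4 only 3 to 4 are there at a start; the rules pass over those that are not, and their reading is None.
At some moment in a run one of boat0, boat1, boat2 may be knocked a few centimetres aside while the robot is not near it.
It also fails if it takes over 210 s, if anything falls off the work surface, if the arm or the gripper's body presses on something with over 40 N, if the wrist force passes 120 N, or if a joint passes its speed limit or range.

## Working session

There is one attempt and no reset: what is moved stays moved. The work goes in short steps, Python scripts to look and compute and a tool call to move; the robot and the scene stay as the last step left them, time stands still between calls to the robot, and variables do not carry over. Pictures are saved under pics/ and viewed, at most 14 in all, crops included, and the job is handed in when it is done.

Besides the shell and the picture viewer there is one more tool, called after "Call:" as name(argument=value, ...) on one line, values as JSON. arm_command: Moves the arm, as the interface text tells. Its arguments: {"type":"object","properties":{"increments":{"type":"string"},"grip_force":{"type":"number"}},"required":["increments"]}

```bash
ls; mkdir -p pics
cat > h.py <<'E'
import numpy as np, cv2
from plant import robot
from scipy.spatial.transform import Rotation as R
def shot(n,f=None):
    m=robot.camera_model(n); im=robot.read_camera(n)
    if f: cv2.imwrite('pics/'+f,im)
    return m,im
def ray(m,u,v,wrist=False):
    x=(u-m['cx'])/m['fx']; y=(v-m['cy'])/m['fy']
    if wrist:
        r=np.hypot(x,y); d=np.array([x/r*np.sin(r),y/r*np.sin(r),np.cos(r)]) if r>1e-9 else np.array([0,0,1.])
    else: d=np.array([x,y,1.])
    d=np.array(m['rotation'])@d
    return np.array(m['eye']),d/np.linalg.norm(d)
def onz(m,u,v,z,wrist=False):
    e,d=ray(m,u,v,wrist); return e+d*(z-e[2])/d[2]
def tri(r1,r2):
    (a,d),(b,e)=r1,r2
    A=np.stack([d,-e],1); s=np.linalg.lstsq(A,b-a,rcond=None)[0]
    p,q=a+s[0]*d,b+s[1]*e
    return (p+q)/2,np.linalg.norm(p-q)
def st():
    s=robot.read_state(); return s,np.array(s['tool_pos']),R.from_rotvec(s['orientation'])
E
python3 - <<'E'
from h import *
np.set_printoptions(precision=4,suppress=True)
for n in ('scene','top','wrist'):
    m,im=shot(n,n+'0.png'); print(n,m)
s,p,r=st(); print(s['t'],p,r.as_matrix())
E
```

```text
pics
scene {'fx': 476.5066631886094, 'fy': 476.5066631886094, 'cx': 275.73928356140306, 'cy': 209.4412635961553, 'eye': array([ 1.2197, -0.4868,  0.9507]), 'rotation': array([-2.1728, -1.0617,  0.4186])}
top {'fx': 390.55742732912364, 'fy': 390.55742732912364, 'cx': 285.17478442180504, 'cy': 206.9330003292393, 'eye': array([0.3581, 0.0679, 1.0445]), 'rotation': array([-2.0934,  2.146 , -0.2126])}
wrist {'fx': 325.19226210127806, 'fy': 325.19226210127806, 'cx': 276.01151616229225, 'cy': 209.27064567905936, 'eye': array([0.1575, 0.5835, 0.3831]), 'rotation': array([2.4137, 1.6293, 0.2157])}
0.15 [0.2245 0.556  0.2428] [[-0.9272  0.3745 -0.0007]
 [ 0.3745  0.9272 -0.0013]
 [ 0.0001 -0.0015 -1.    ]]
```

View pics/top0.png

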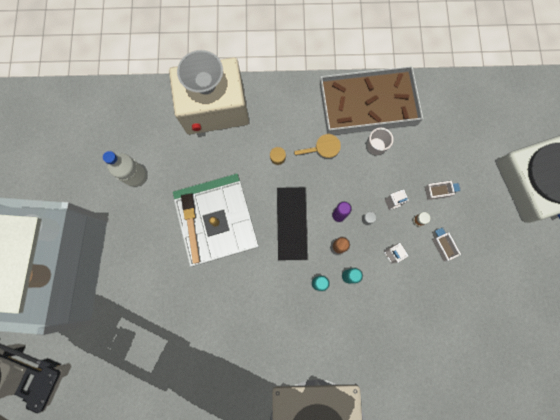

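View pics/scene0.png

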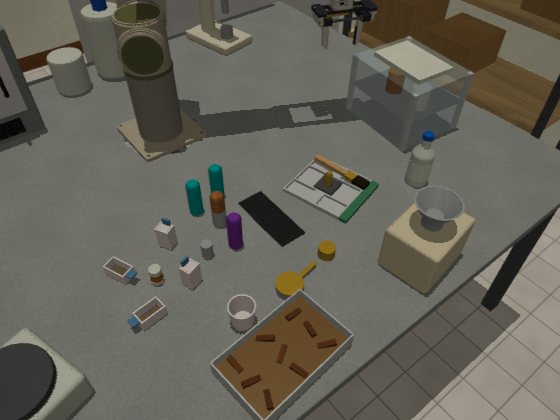

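The top view shows the tray at (215,222) with its green lip at (206,186) and the brush over the left pockets. The mat is at (292,223). There are two flat boats at (441,190) and (448,246) and two standing ones at (399,199) and (397,253). Handle candidates are brown (342,245), purple (343,211) and turquoise (321,283) and (355,275). Brown with a steel base fits "wooden grip, steel tube". I'll confirm that in an enlarged crop.

```bash
python3 - <<'E'
s=open('h.py').read()
s=s.replace("np.array(m['rotation'])@d","R.from_rotvec(m['rotation']).apply(d)")
open('h.py','w').write(s)
E
python3 - <<'E'
from h import *
np.set_printoptions(precision=4,suppress=True)
m=robot.camera_model('top')
for n,u,v,z in [('tray',215,222,.012),('green',206,186,.012),('mat',292,223,.004),('brush',192,228,.02),('handle',342,245,.1),('b0',441,190,.03),('b1',448,246,.03),('s0',399,199,.05),('s1',397,253,.05),('die',370,218,.045),('jar',424,218,.05),('cup',380,140,.06)]:
    p=onz(m,u,v,z); print(n,p,np.hypot(*p[:2]))
t=cv2.imread('pics/top0.png'); s=cv2.imread('pics/scene0.png')
a=cv2.resize(t[165:300,160:475],(800,343),interpolation=3)
b=cv2.resize(s[140:340,90:390],(400,267)[:2],interpolation=3)
b1=cv2.resize(s[145:340,95:275],None,fx=1.33,fy=1.33,interpolation=3)
b2=cv2.resize(s[145:340,230:390],None,fx=1.33,fy=1.33,interpolation=3)
c=np.zeros((343+260,800,3),np.uint8); c[:343]=a
for x,i in((0,b1),(400,b2)): h,w=i.shape[:2]; h=min(h,257); c[343:343+h,x:x+w]=i[:h]
cv2.imwrite('pics/crop1.png',c[:600])
E
```

```text
tray [0.5269 0.2502 0.012 ] 0.5832610521962641
green [0.6267 0.2757 0.012 ] 0.6847076614292499
mat [0.5203 0.0443 0.004 ] 0.5221837611799677
brush [0.511  0.3095 0.02  ] 0.5973917406620332
handle [ 0.4485 -0.073   0.1   ] 0.4544342371372278
b0 [ 0.5956 -0.3558  0.03  ] 0.6937506435850899
b1 [ 0.4458 -0.3586  0.03  ] 0.5721528711921321
s0 [ 0.5695 -0.2354  0.05  ] 0.6162400679456486
s1 [ 0.4296 -0.2189  0.05  ] 0.48213033993179644
die [ 0.522  -0.1576  0.045 ] 0.5452801553321033
jar [ 0.5178 -0.2959  0.05  ] 0.5963386045577276
cup [ 0.7291 -0.195   0.06  ] 0.7547149010021557
```

View pics/crop1.png

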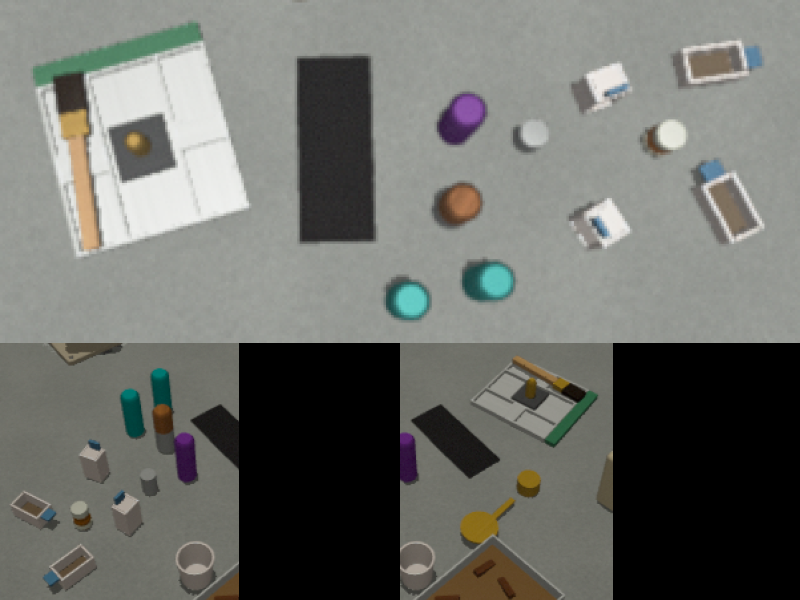

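Crop (460,205) shows the brown grip on a steel tube, so that cylinder is the handle; purple (462,115) and turquoise (409,300)/(492,282) are not meant. The standing boats have their tabs uppermost. I'll look at the tray from above with the wrist camera.

```bash
cat >> h.py <<'E'
def plan(x,y,z,ang=None):
    """shift in tool axes (mm) and turn (rad) to world TCP, ang = world angle of tool y axis (mod pi)"""
    s,p,r=st(); d=r.inv().apply(np.array([x,y,z])-p)*1000
    Y=r.as_matrix()[:,1]; cur=np.arctan2(Y[1],Y[0]); t=0
    if ang is not None: t=-((ang-cur+np.pi/2)%np.pi-np.pi/2)
    print('from',np.round(p,4),'yang %.3f'%cur,'shift',np.round(d,1),'turn %.3f'%t,'q6 %.2f'%s['q'][5],'t %.2f'%s['t'])
E
python3 -c "
from h import *
plan(0.597,0.223,0.244)"
```

```text
from [0.2245 0.556  0.2428] yang 1.187 shift [-470.1 -169.3   -1. ] turn 0.000 q6 -0.09 t 0.15
```

Call:
arm_command(increments="0 -47 -17 0 0; 0 -94 -34 0 0; 0 -141 -51 0 0; 0 -188 -67 0 0; 0 -235 -84 0 0")

```text
t: 0.65
tool_pos: [0.4121, 0.389, 0.2434]
orientation: [-0.599, -3.084, 0.0]
force: [-0.1, 1.6, -0.5]
opening: 0.0926
gripper_force: 0.0
```

Call:
arm_command(increments="0 -47 -17 0 0; 0 -94 -34 0 0; 0 -141 -51 0 0; 0 -188 -67 0 0; 0 -235 -84 0 0")

```text
t: 1.15
tool_pos: [0.5987, 0.2229, 0.2433]
orientation: [-0.599, -3.084, 0.0]
force: [0.6, 0.3, 0.2]
opening: 0.0927
gripper_force: 0.0
```

Run:
```python
from h import *
import pickle
np.set_printoptions(precision=4,suppress=True)
s,p,r=st();print(p,s['t'],s['dq'])
m,im=shot('wrist','w1.png'); pickle.dump(m,open('pics/w1.pkl','wb'))
```

```text
[0.5987 0.2229 0.2433] 1.15 [-0.684   0.5876 -0.6697  0.0029  0.0804 -0.6839]
```

View pics/w1.png

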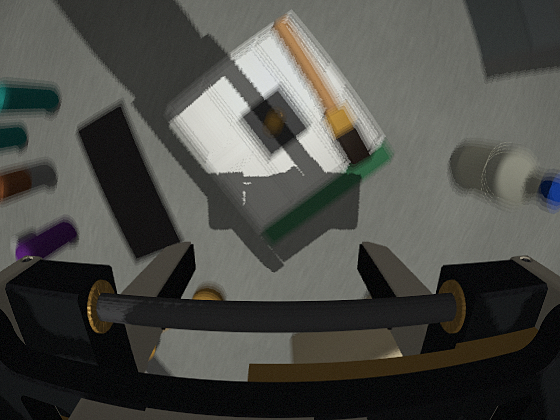

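The picture is blurred by motion. It shows the brush wood from (280,20) to (335,110), ferrule (340,122), bristles (355,143), the green lip from (265,235) to (385,155) and the spigot at (273,120). I'll take it again at rest and measure by masks in both the top and wrist views.

```bash
cat >> h.py <<'E'
def mask(im,lo,hi,box=None):
    k=cv2.inRange(cv2.cvtColor(im,cv2.COLOR_BGR2HSV),lo,hi)
    if box: b=np.zeros_like(k); u0,v0,u1,v1=box; b[v0:v1,u0:u1]=255; k&=b
    return k
def big(k):
    c=max(cv2.findContours(k,cv2.RETR_EXTERNAL,cv2.CHAIN_APPROX_NONE)[0],key=cv2.contourArea)
    M=cv2.moments(c); return c,np.array([M['m10'],M['m01']])/M['m00'],M['m00']
def rect_on(m,c,z,wrist=False):
    P=np.array([onz(m,u,v,z,wrist)[:2] for u,v in c[:,0,:].astype(float)])
    r=cv2.minAreaRect((P*1000).astype(np.float32)); return r
E
python3 - <<'E'
from h import *
np.set_printoptions(precision=4,suppress=True)
for _ in range(4): robot.read_camera('top')
mw,w=shot('wrist','w2.png'); mt,t=shot('top','t2.png')
B={'w':(100,0,420,250),'t':(165,165,330,275)}
def hsv(n):
  for im,pts in ((w,[(300,50),(340,122),(355,145),(273,120),(330,200),(130,190)]),(t,[(192,240),(188,212),(187,201),(213,221),(206,186),(292,223)])):
    h=cv2.cvtColor(im,cv2.COLOR_BGR2HSV); print([h[v,u].tolist() for u,v in pts])
hsv(0)
for nm,lo,hi,z in [('green',(60,80,30),(90,255,200),.012),('wood',(5,90,60),(17,230,255),.026),('brass',(18,110,60),(28,255,255),.026),('black',(0,0,0),(179,90,45),.004)]:
  for key,m,im in (('w',mw,w),('t',mt,t)):
    k=mask(im,lo,hi,B[key])
    cs=[c for c in cv2.findContours(k,cv2.RETR_EXTERNAL,cv2.CHAIN_APPROX_NONE)[0] if cv2.contourArea(c)>15]
    for c in cs:
      M=cv2.moments(c); r=rect_on(m,c,z,key=='w')
      print(nm,key,'px',np.round([M['m10']/M['m00'],M['m01']/M['m00'],M['m00']],1),'rect',np.round(r[0],1),np.round(r[1],1),round(r[2],1))
plan(.6,.22,.25)
E
```

```text
[[16, 128, 176], [19, 168, 175], [14, 80, 35], [19, 167, 81], [70, 130, 45], [0, 0, 18]]
[[21, 39, 204], [20, 132, 201], [14, 66, 58], [21, 39, 195], [73, 95, 78], [15, 11, 45]]
green w px [ 327.3  192.  2535.5] rect [626.1 280.2] [ 22.8 181.9] 14.9
green t px [194.3 189.  209.5] rect [618.8 307.6] [ 18.  115.6] 14.9
wood w px [ 307.4   61.5 1506. ] rect [477.8 309.2] [117.5  17.5] 9.2
brass w px [276.1 115.8 174. ] rect [522.5 255. ] [16.7 17.5] 4.8
brass w px [340.7 116.2 531.5] rect [548.6 321.1] [26.3 27.6] 10.0
brass t px [188.9 213.2  82. ] rect [549.7 317. ] [26.8 26.2] 6.9
black w px [354.4 142.4 711.5] rect [584.4 330.1] [45.9 34.3] 9.8
black w px [ 132.7  184.9 6760.5] rect [521.2  49.7] [ 79.8 198.1] 89.8
black w px [271.6 121.3 558.5] rect [526.2 248.5] [60.7 22. ] 15.9
black t px [281.8 236.   27.5] rect [485.8  68. ] [24.1 48.4] 88.7
black t px [282.4 195.5  15.5] rect [598.7  69.9] [39.  12.5] 36.5
black t px [239.2 172.4  83. ] rect [659.1 183.9] [62.7 18.6] 15.7
from [0.5967 0.2256 0.2435] yang 1.188 shift [-5.1 -4.  -6.5] turn 0.000 q6 -0.91 t 1.50
```

View pics/w2.png

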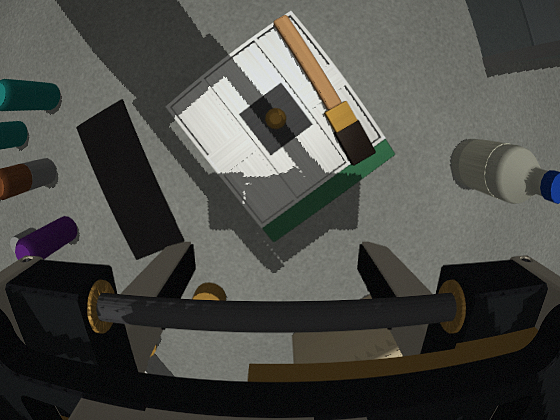

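The still picture confirms it: the lip mask gives a 182 x 23 mm rectangle at yaw 14.9° and the mat 198 x 80 mm along world x, both matching the given sizes. Brush wood measures 117.5 x 17.5 mm at 9.2°. Next I'll check heights by triangulation and the bottle's clearance, then grasp the brush.

Run:
```python
from h import *
np.set_printoptions(precision=4,suppress=True)
mw=robot.camera_model('wrist'); mt=robot.camera_model('top')
t=cv2.imread('pics/t2.png')
print('ferrule',tri(ray(mw,340.7,116.2,True),ray(mt,188.9,213.2)))
print('lip corner L', tri(ray(mw,393,155,True),ray(mt,174.5,196)))
print('bottle',onz(mw,470,165,.03,True),onz(mt,134,180,.03), onz(mt,110,158,.17))
plan(.507,.314,.12,1.731)
```

```text
ferrule (array([0.5489, 0.3194, 0.0267]), np.float64(0.005105761331345681))
lip corner L (array([0.5806, 0.3307, 0.1271]), np.float64(0.01399870339652688))
bottle [0.656  0.4613 0.03  ] [0.6434 0.4655 0.03  ] [0.6587 0.4694 0.17  ]
from [0.5967 0.2256 0.2435] yang 1.188 shift [116.1  48.5 123.6] turn -0.543 q6 -0.91 t 1.50
```

Call:
arm_command(increments="0.5 30 12 30 -0.14; 0.5 60 25 60 -0.28; 0.5 90 37 90 -0.42; 0.5 116 48 123 -0.543; 0.5 116 48 123 -0.543", grip_force=15)

```text
t: 2.0
tool_pos: [0.5011, 0.3143, 0.115]
orientation: [0.263, -3.121, 0.004]
force: [-0.7, -1.2, -0.4]
opening: 0.0575
gripper_force: 0.0
```

Run:
```python
from h import *
plan(.507,.314,.039,1.731)
mw,w=shot('wrist')
# wood edges midline near grasp
k=mask(w,(5,90,60),(17,230,255)); 
c,p,a=big(k); r=rect_on(mw,c,.026,True); print(p,a,r)
```

```text
from [0.5011 0.3143 0.115 ] yang 1.739 shift [-6.5 -1.2 76. ] turn 0.008 q6 -1.27 t 2.00
[275.19610636 187.01210826] 3510.0 ((478.6944274902344, 309.48480224609375), (118.8364486694336, 17.43895721435547), 9.207718849182129)
```

Call:
arm_command(increments="0.5 0 0 40 0; 0.5 0 0 70 0; 0.5 0 0 80 0; 0.5 0 0 80 0")

```text
t: 2.45
tool_pos: [0.5077, 0.3122, 0.0403]
orientation: [0.248, -3.13, 0.001]
force: [-0.2, 0.3, 1.2]
opening: 0.0465
gripper_force: 0.0
```

Call:
arm_command(increments="1 0 0 0 0; 1 0 0 0 0; 1 0 0 0 0; 1 0 0 0 0")

```text
t: 2.85
tool_pos: [0.5087, 0.3129, 0.0419]
orientation: [-0.249, 3.13, 0.001]
force: [0.9, 0.8, 0.7]
opening: 0.0191
gripper_force: 0.3
```

Call:
arm_command(increments="1 0 0 -40 0; 1 0 0 -80 0; 1 0 0 -80 0")

```text
t: 3.15
tool_pos: [0.5118, 0.3145, 0.1281]
orientation: [-0.249, 3.121, 0.007]
force: [1.1, 0.0, 0.4]
opening: 0.0177
gripper_force: 15.0
```

Run:
```python
from h import *
plan(.516,.0495,.12,1.5708)
```

```text
from [0.5118 0.3145 0.1281] yang 1.730 shift [  37.9 -262.3    6.8] turn 0.159 q6 -1.26 t 3.15
```

Call:
arm_command(increments="1 7 -45 0 0.04; 1 14 -90 0 0.08; 1 21 -135 0 0.12; 1 28 -180 0 0.159; 1 34 -225 0 0.159")

```text
t: 3.65
tool_pos: [0.5096, 0.0833, 0.1205]
orientation: [0.001, 3.141, -0.0]
force: [1.0, -0.3, -0.5]
opening: 0.0178
gripper_force: 15.0
```

Call:
arm_command(increments="1 0 -37 0 0; 1 0 -37 0 0; 1 0 -37 0 0")

```text
t: 3.95
tool_pos: [0.51, 0.0474, 0.1206]
orientation: [0.004, 3.142, 0.001]
force: [-0.3, 0.4, -0.6]
opening: 0.0178
gripper_force: 15.0
```

Run:
```python
from h import *
plan(.516,.0495,.032,1.5708)
mw,w=shot('wrist','w3.png')
k=mask(w,(5,90,60),(17,230,255)); c,p,a=big(k); print(rect_on(mw,c,.11,True),p)
```

```text
from [0.51   0.0474 0.1206] yang 1.569 shift [-6.   2.1 88.6] turn -0.002 q6 -1.58 t 3.95
((475.1092834472656, 47.19413757324219), (108.39762878417969, 16.934701919555664), 0.38503357768058777) [275.59210709 190.54524437]
```

View pics/w3.png

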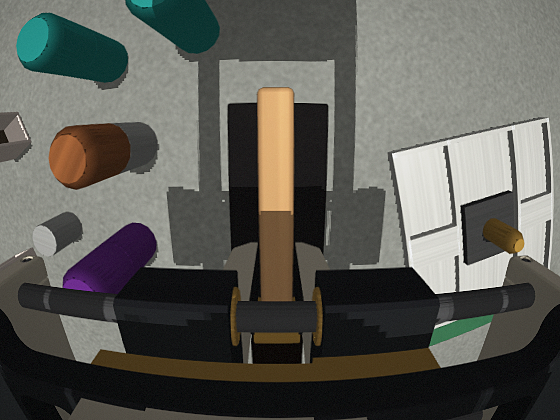

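The brush is held straight above the mat. The purple cylinder at (110,258) stands close to the gripper body's path, so I'll place the brush 13 mm towards +y, which is still well inside the mat tolerance.

Call:
arm_command(increments="1 -4 14 30 0; 1 -6 14 60 0; 1 -6 14 80 0; 1 -6 14 86 0; 1 -6 14 86 0")

```text
t: 4.5
tool_pos: [0.5154, 0.0636, 0.034]
orientation: [0.004, -3.14, -0.001]
force: [0.2, -0.4, -0.9]
opening: 0.0178
gripper_force: 15.0
```

Call:
arm_command(increments="1 0 0 2 0; 0.6 0 0 2 0; 0.6 0 0 2 0; 0.6 0 0 2 0")

```text
t: 4.9
tool_pos: [0.5163, 0.0621, 0.033]
orientation: [-0.001, 3.141, -0.0]
force: [-0.5, -0.3, -0.3]
opening: 0.0352
gripper_force: 0.0
```

Call:
arm_command(increments="0.6 0 0 -40 0; 0.4 0 0 -85 0; 0.3 0 0 -130 0; 0 0 0 -170 0; 0 0 0 -170 0")

```text
t: 5.4
tool_pos: [0.5199, 0.062, 0.2104]
orientation: [-0.0, 3.13, 0.0]
force: [1.5, -0.0, 0.4]
opening: 0.0646
gripper_force: 0.0
```

Run:
```python
from h import *
mw,w=shot('wrist'); k=mask(w,(5,90,60),(17,230,255),(150,0,450,330)); c,p,a=big(k); print(rect_on(mw,c,.018,True),p)
s,p,r=st(); print(p,s['t'])
plan(.52,-.20,.244)
```

```text
((484.6046447753906, 62.57919692993164), (118.11638641357422, 17.516237258911133), 0.2828722894191742) [276.72613922 154.60208109]
[0.51846969 0.06197233 0.20689564] 5.45
from [0.5185 0.062  0.2069] yang 1.571 shift [  -1.8 -262.   -37.1] turn 0.000 q6 -1.55 t 5.45
```

Call:
arm_command(increments="0 -10 -48 -8 0; 0 -20 -96 -16 0; 0 -30 -144 -24 0; 0 -40 -192 -32 0; 0 -50 -240 -38 0")

```text
t: 5.95
tool_pos: [0.5657, -0.1798, 0.2394]
orientation: [0.0, -3.14, -0.001]
force: [1.1, 0.4, 0.5]
opening: 0.0928
gripper_force: 0.0
```

Call:
arm_command(increments="0 0 -48 0 0; 0 0 -95 0 0; 0 0 -95 0 0; 0 0 -95 0 0; 0 0 -95 0 0")

```text
t: 6.45
tool_pos: [0.5658, -0.2719, 0.2394]
orientation: [0.001, -3.14, -0.002]
force: [-0.1, -0.8, 0.2]
opening: 0.0927
gripper_force: 0.0
```

Run:
```python
from h import *
import pickle
s,p,r=st(); print(p,s['q'],s['t'])
m,w=shot('wrist'); cv2.imwrite('pics/w4.png',w); pickle.dump(m,open('pics/w4.pkl','wb'))
shot('top','t4.png'); shot('scene','s4.png')
```

```text
[ 0.56581214 -0.27185821  0.23938935] [-5.29846285e-01  2.08594501e-01  1.40887677e+00  5.09931329e-04
  1.52619331e+00 -2.10125384e+00] 6.45
```

View pics/w4.png

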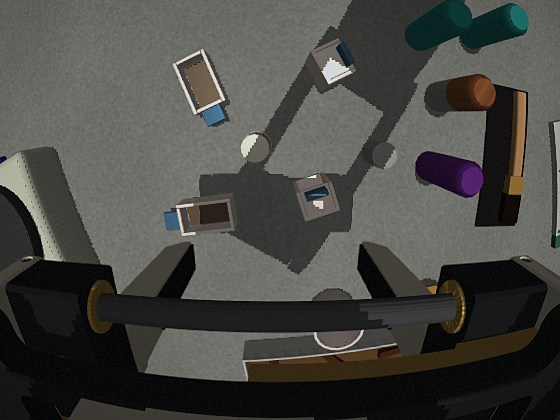

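Flat boat A is at (201,82), tab (213,115). Flat boat B is at (206,214), tab (172,220). Standing C is at (333,63), tab (345,50). Standing D is at (317,195), tab (317,188). I'll enlarge these four to pick corners.

Run:
```python
from h import *
w=cv2.imread('pics/w4.png')
f=lambda u,v:cv2.resize(np.clip(w[v:v+70,u:u+95].astype(float)*1.5,0,255).astype(np.uint8),None,fx=4.2,fy=4.2,interpolation=2)
cv2.imwrite('pics/crop4.png',np.vstack([np.hstack([f(155,45),f(290,30)]),np.hstack([f(155,180),f(275,160)])]))
h=cv2.cvtColor(w,cv2.COLOR_BGR2HSV)
for n,b in (('A',(195,95,235,135)),('B',(155,205,185,235)),('C',(325,35,365,75)),('D',(300,175,340,205))):
    k=mask(w,(100,90,30),(125,255,255),b); c,p,a=big(k); print(n,p,a,cv2.minAreaRect(c))
```

```text
A [213.34513772 114.61157954] 296.5 ((213.2910919189453, 114.64041137695312), (16.303834915161133, 20.19358253479004), 65.55604553222656)
B [171.28032129 220.41365462] 207.5 ((171.23902893066406, 220.44876098632812), (18.717933654785156, 12.851119041442871), 77.90524291992188)
C [345.16535433  53.65616798] 190.5 ((344.7877502441406, 53.61793518066406), (23.213727951049805, 10.101371765136719), 60.945396423339844)
D [316.21220657 193.14647887] 177.5 ((316.3500061035156, 193.05001831054688), (9.17060375213623, 22.135944366455078), 71.56504821777344)
```

View pics/crop4.png

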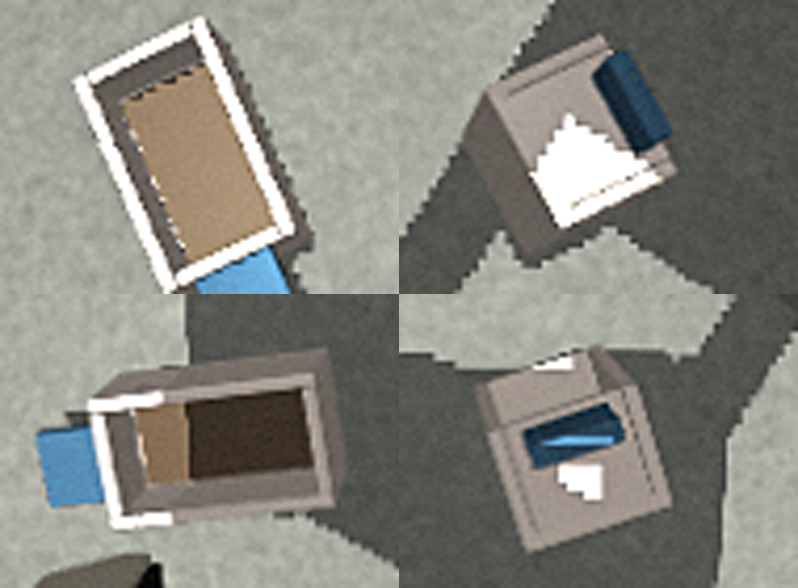

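Rim corners from the crop: A (80,80),(202,20),(292,232),(170,290). B (92,405),(322,378),(332,505),(115,525). C top (490,93),(602,36),(672,172),(563,228), mouth to the right. D top (490,430),(635,385),(670,505),(528,550), mouth to image-up. I'll work out their poses and cross-check heights with the top view.

```bash
cat >> h.py <<'E'
def go(x,y,z,ang):
    """like plan, but ang is the absolute unwrapped angle of tool y (= q1-q6)"""
    s,p,r=st(); d=r.inv().apply(np.array([x,y,z])-p)*1000; q=s['q']; cur=q[0]-q[5]
    q1=np.arctan2(y,x); print('from',np.round(p,4),'ang %.3f'%cur,'shift',np.round(d,1),'turn %.3f'%(cur-ang),'final q6 %.2f'%(q1-ang),'t %.2f'%s['t'])
E
python3 - <<'E'
from h import *
import pickle
np.set_printoptions(precision=4,suppress=True)
m=pickle.load(open('pics/w4.pkl','rb')); mt=robot.camera_model('top'); t=cv2.imread('pics/t4.png')
S=4.2
def W(pts,sx,sy,ox,oy,z): return np.array([onz(m,(u-sx)/S+ox,(v-sy)/S+oy,z,True)[:2] for u,v in pts])
for n,pts,a,z in (('A',[(80,80),(202,20),(292,232),(170,290)],(0,0,155,45),.032),('B',[(92,405),(322,378),(332,505),(115,525)],(0,294,155,180),.032),('C',[(490,93),(602,36),(672,172),(563,228)],(399,0,290,30),.064),('D',[(490,430),(635,385),(670,505),(528,550)],(399,294,275,160),.064)):
    P=W(pts,*a,z); e=np.roll(P,-1,0)-P; print(n,'c',P.mean(0),'len',np.linalg.norm(e,axis=1),'ang',np.arctan2(e[:,1],e[:,0]))
tabs={'A':(213.3,114.6),'B':(171.3,220.4),'C':(345.2,53.7),'D':(316.2,193.1)}
k=mask(t,(95,80,60),(125,255,255),(380,165,475,270)); n,_,sts,cen=cv2.connectedComponentsWithStats(k)
for i in range(1,n):
    if sts[i,4]<6: continue
    for a,(u,v) in tabs.items():
        p,g=tri(ray(m,u,v,True),ray(mt,*cen[i]))
        if g<.012 and -.01<p[2]<.12: print('tab',a,cen[i],p,'gap %.4f'%g)
E
```

```text
A c [ 0.4463 -0.3542] len [0.0354 0.0619 0.0348 0.0622] ang [ 1.9667  0.3905 -1.1663 -2.7424]
B c [ 0.5984 -0.3513] len [0.0644 0.0353 0.062  0.0347] ang [ 1.6844  0.0408 -1.4661 -3.0337]
C c [ 0.4311 -0.216 ] len [0.0305 0.0362 0.0298 0.0359] ang [ 2.1028  0.4689 -1.049  -2.653 ]
D c [ 0.5711 -0.229 ] len [0.0361 0.0311 0.0363 0.0313] ang [ 1.8826  0.3238 -1.2536 -2.8243]
tab D [402.75   199.9167] [ 0.5588 -0.2341  0.0844] gap 0.0015
tab C [396.0667 254.4667] [ 0.4249 -0.2079  0.0775] gap 0.0019
```

Sizes and heights agree: rims about 62–64 x 35–36 mm, tab heights 78–84 mm for the standing pair. Now the pocket layout, from an enlarged crop of w2.

Run:
```python
from h import *
w=cv2.imread('pics/w2.png')[5:245,160:400].astype(float)
g=255*(w/255)**0.6
cv2.imwrite('pics/crop5.png',cv2.resize(g.astype(np.uint8),None,fx=2.5,fy=2.5,interpolation=2))
go(.446,-.354,.13,-1.18)
```

```text
from [ 0.5663 -0.2715  0.2405] ang 1.573 shift [120.5 -82.3 110.5] turn 2.753 final q6 0.51 t 6.60
```

View pics/crop5.png

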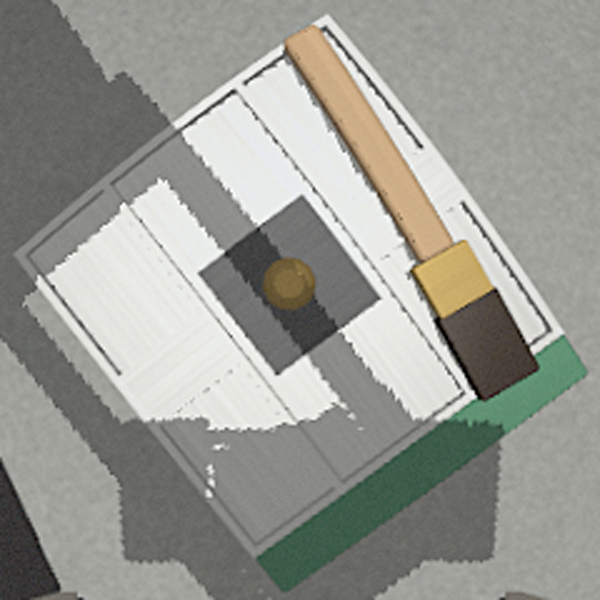

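The pockets run along the tray in two outer columns, with a cross rib at mid-length (crop (118,372) to (180,412)) and a middle channel with the hub. I'll convert the corners to the tray frame.

Run:
```python
from h import *
import pickle
np.set_printoptions(precision=1,suppress=True)
m=pickle.load(open('pics/w1.pkl','rb'))
m2=dict(m)
# w2 pose: w1 was in motion; rebuild eye from settled TCP offset
m2['eye']=np.array(m['eye'])+np.array([.5967,.2256,.2435])-np.array([.5987,.2229,.2433])
a=np.radians(14.9); c=np.array([.6261,.2802])-.105*np.array([np.cos(a),np.sin(a)]); Rt=np.array([[np.cos(a),np.sin(a)],[-np.sin(a),np.cos(a)]])
print(c*1000)
for u,v in [(18,255),(330,17),(585,375),(285,590),(30,262),(118,372),(180,412),(112,188),(340,480),(255,545),(240,95),(330,25),(420,148),(465,203),(548,330),(460,395),(290,283)]:
    z=.057 if (u,v)==(290,283) else .012
    p=onz(m2,u/2.5+160,v/2.5+5,z,True)[:2]; print((u,v),Rt@(p-c)*1000)
for c4 in [(200,270),(300,195),(380,298),(277,373)]:
    p=onz(m2,c4[0]/2.5+160,c4[1]/2.5+5,.012,True)[:2]; print('hub',Rt@(p-c)*1000)
```

```text
[524.6 253.2]
(18, 255) [-89.6 -89.8]
(330, 17) [-90.2  92.4]
(585, 375) [116.6  90.7]
(285, 590) [116.4 -88.5]
(30, 262) [-83.1 -87.3]
(118, 372) [-15.5 -86.3]
(180, 412) [ 17.2 -74.8]
(112, 188) [-85.1 -35.8]
(340, 480) [ 87.9 -34.6]
(255, 545) [ 89.3 -86.1]
(240, 95) [-83.5  36.4]
(330, 25) [-86.9  89.9]
(420, 148) [-15.2  87.1]
(465, 203) [17.3 88.8]
(548, 330) [88.1 87.2]
(460, 395) [88.6 34.5]
(290, 283) [1.  1.2]
hub [-29.1 -27.2]
hub [-29.2  29.4]
hub [30.2 30.3]
hub [ 30. -28.]
```

Call:
arm_command(increments="0.3 25 -15 0 0.14; 0.3 50 -30 0 0.28; 0.3 75 -45 0 0.42; 0.3 100 -60 0 0.56; 0.3 120 -82 0 0.7")

```text
t: 7.1
tool_pos: [0.4456, -0.354, 0.241]
orientation: [1.082, 2.949, -0.0]
force: [-0.2, 0.2, -0.9]
opening: 0.0652
gripper_force: 0.0
```

Call:
arm_command(increments="0.3 0 0 0 0.14; 0.3 0 0 0 0.28; 0.3 0 0 0 0.42; 0.3 0 0 0 0.56; 0.3 0 0 0 0.7")

```text
t: 7.6
tool_pos: [0.4466, -0.354, 0.2409]
orientation: [2.028, 2.398, 0.0]
force: [0.2, -0.5, -0.9]
opening: 0.0653
gripper_force: 0.0
```

Call:
arm_command(increments="0.3 0 0 0 0.14; 0.3 0 0 0 0.28; 0.3 0 0 0 0.42; 0.3 0 0 0 0.56; 0.3 0 0 0 0.7")

```text
t: 8.1
tool_pos: [0.4467, -0.354, 0.2409]
orientation: [2.728, 1.558, 0.0]
force: [-0.5, 0.1, 0.4]
opening: 0.0649
gripper_force: 0.0
```

Call:
arm_command(increments="0.3 0 0 20 0.14; 0.3 0 0 40 0.28; 0.3 0 0 60 0.42; 0.3 0 0 80 0.56; 0.3 0 0 80 0.65")

```text
t: 8.6
tool_pos: [0.4451, -0.3525, 0.1572]
orientation: [-3.079, -0.605, 0.005]
force: [-1.2, 0.2, -0.4]
opening: 0.0654
gripper_force: 0.0
```

Run:
```python
from h import *
import pickle
go(.446,-.354,.035,-1.18)
m,w=shot('wrist','w6.png'); pickle.dump(m,open('pics/w6.pkl','wb'))
```

```text
from [ 0.4451 -0.3525  0.1572] ang -1.183 shift [  0.5   2.2 122.2] turn -0.003 final q6 0.51 t 8.60
```

View pics/w6.png

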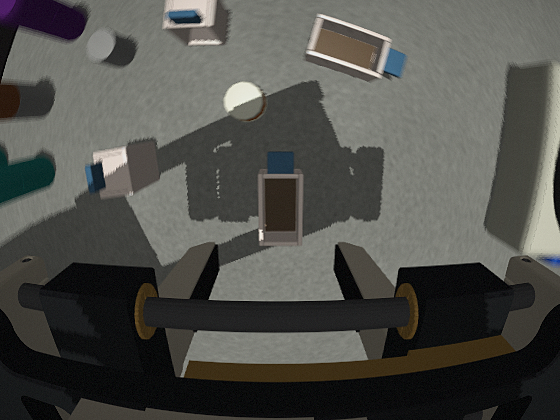

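Boat A (rim corners (262,172),(300,172),(303,243),(260,243)) is aligned with the fingers and just right of their centre. I'll refine with this view.

Run:
```python
from h import *
import pickle
np.set_printoptions(precision=4,suppress=True)
m=pickle.load(open('pics/w6.pkl','rb'))
P=np.array([onz(m,u,v,.032,True)[:2] for u,v in [(260,171),(300,171),(303,244),(259,244)]])
e=np.roll(P,-1,0)-P; print(P.mean(0),np.linalg.norm(e,axis=1),np.arctan2(e[:,1],e[:,0]))
x,y=P.mean(0); go(x,y,.035,-1.18)
# triangulate tab A between w4 and w6
m4=pickle.load(open('pics/w4.pkl','rb'))
w=cv2.imread('pics/w6.png')
_,p,_=big(mask(w,(100,80,30),(125,255,255),(255,140,305,185))); print(p,tri(ray(m4,213.3,114.6,True),ray(m,*p,True)))
_,p,_=big(mask(w,(100,80,30),(125,255,255),(370,40,420,90))); print(p,tri(ray(m4,171.3,220.4,True),ray(m,*p,True)))
```

```text
[ 0.4476 -0.3553] [0.033  0.0645 0.0386 0.0644] [-1.1808 -2.6928  1.9599  0.3615]
from [ 0.4457 -0.3531  0.1587] ang -1.187 shift [  1.1   3.1 123.7] turn -0.007 final q6 0.51 t 8.65
[280.3926 162.368 ] (array([ 0.4828, -0.3407,  0.0213]), np.float64(0.0002751305593636305))
[394.3995  62.7382] (array([ 0.6106, -0.4032,  0.0025]), np.float64(0.00013536394188097276))
```

Call:
arm_command(increments="0.3 1 2 40 0; 0.3 1 2 80 0; 0.3 1 2 110 0; 0.3 1 2 124 0; 0.3 1 2 124 0")

```text
t: 9.15
tool_pos: [0.447, -0.355, 0.0349]
orientation: [-3.078, -0.614, 0.003]
force: [0.3, -0.3, -0.1]
opening: 0.065
gripper_force: 0.0
```

Call:
arm_command(increments="0.8 0 0 0 0; 0.8 0 0 0 0; 0.8 0 0 0 0; 0.8 0 0 0 0")

```text
t: 9.55
tool_pos: [0.4485, -0.357, 0.038]
orientation: [3.08, 0.611, 0.002]
force: [0.3, -0.5, 8.0]
opening: 0.0377
gripper_force: 13.1
```

Call:
arm_command(increments="0.8 0 0 -30 0; 0.8 0 0 -60 0; 0.8 0 0 -90 0; 0.8 0 0 -110 0; 0.8 0 0 -110 0")

```text
t: 10.05
tool_pos: [0.4497, -0.3583, 0.1509]
orientation: [3.076, 0.61, 0.006]
force: [0.4, 0.3, -0.8]
opening: 0.0377
gripper_force: 15.0
```

```bash
cat >> h.py <<'E'
TA=np.radians(14.9); TC=np.array([.5254,.2542])
def T(x,y): return TC+np.array([[np.cos(TA),-np.sin(TA)],[np.sin(TA),np.cos(TA)]])@np.array([x,y])
E
python3 - <<'E'
from h import *
for sx in(-.053,.053):
  for sy in (-.0625,.0625): print(sx,sy,T(sx,sy),np.hypot(*T(sx,sy)))
go(*T(.053,.0625),.146,TA-np.pi/2)
E
```

```text
-0.053 -0.0625 [0.49025287 0.18017346] 0.5223125008765273
-0.053 0.0625 [0.45811127 0.30097047] 0.5481324256344386
0.053 -0.0625 [0.59268873 0.20742953] 0.6279386466591355
0.053 0.0625 [0.56054713 0.32822654] 0.6495735150297521
from [ 0.4497 -0.3583  0.1509] ang -1.179 shift [ 364.6 -592.2    2.1] turn 0.132 final q6 1.84 t 10.05
```

Call:
arm_command(increments="0.8 0 0 -40 0; 0.8 25 -40 -40 0; 0.8 50 -81 -40 0; 0.8 75 -122 -40 0; 0.8 100 -162 -40 0")

```text
t: 10.55
tool_pos: [0.4777, -0.1667, 0.1851]
orientation: [-3.081, -0.61, 0.002]
force: [1.3, 0.2, -0.0]
opening: 0.0382
gripper_force: 15.0
```

Call:
arm_command(increments="0.8 26 -42 0 0; 0.8 52 -84 0 0; 0.8 78 -126 0 0; 0.8 104 -168 0 0; 0.8 130 -210 0 0")

```text
t: 11.05
tool_pos: [0.5177, 0.0771, 0.1851]
orientation: [-3.081, -0.611, 0.002]
force: [2.2, -0.2, -1.2]
opening: 0.0377
gripper_force: 15.0
```

Call:
arm_command(increments="0.8 26 -42 0 0; 0.8 52 -84 0 0; 0.8 78 -126 0 0; 0.8 104 -168 0 0; 0.8 134 -218 0 0.132")

```text
t: 11.55
tool_pos: [0.5572, 0.3213, 0.1847]
orientation: [3.114, 0.406, -0.003]
force: [0.9, 0.1, -0.6]
opening: 0.038
gripper_force: 15.0
```

Call:
arm_command(increments="0.8 0 0 0 0; 0.8 0 0 0 0; 0.8 0 0 0 0")

```text
t: 11.85
tool_pos: [0.5573, 0.3186, 0.1853]
orientation: [3.114, 0.408, -0.003]
force: [0.5, 0.2, -1.0]
opening: 0.0382
gripper_force: 15.0
```

Run:
```python
from h import *
import pickle
np.set_printoptions(precision=4,suppress=True)
go(*T(.053,.0625),.06,TA-np.pi/2)
m,w=shot('wrist','w7.png'); pickle.dump(m,open('pics/w7.pkl','wb'))
```

```text
from [0.5573 0.3186 0.1853] ang -1.310 shift [  5.9  -8.6 125.3] turn 0.000 final q6 1.84 t 11.85
```

View pics/w7.png

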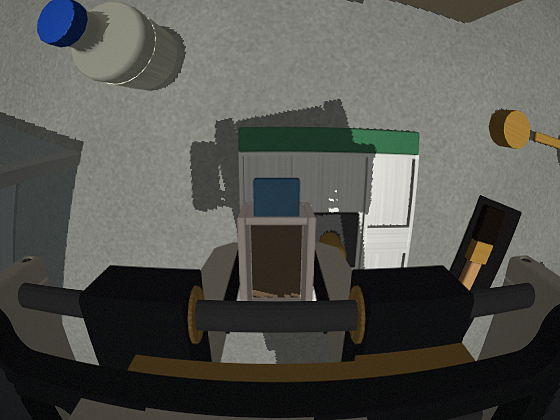

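Boat A hangs level, tab (276,197) towards the green lip (240–418,140). I'll check its offset along the tray and the lip position from here.

Run:
```python
from h import *
import pickle
np.set_printoptions(precision=4,suppress=True)
m=pickle.load(open('pics/w7.pkl','rb')); w=cv2.imread('pics/w7.png')
s,p,r=st()
_,c,_=big(mask(w,(100,80,30),(125,255,255),(240,165,310,225))); q=onz(m,*c,p[2]-.036+.03,True); print('tab off in tool',r.inv().apply(q-p)*1000)
c,cc,_=big(mask(w,(60,80,30),(90,255,200),(200,100,440,170))); R_=rect_on(m,c,.012,True); print(R_)
a=np.radians(14.9); print('tray c from lip',np.array(R_[0])-105*np.array([np.cos(a),np.sin(a)]))
# pocket floor corner next to (+,-): visible dark line corners
Ri=np.array([[np.cos(TA),np.sin(TA)],[-np.sin(TA),np.cos(TA)]])
for u,v in [(413,158),(409,226),(240,152),(368,156),(418,131),(240,129)]: print((u,v),Ri@(onz(m,u,v,.012,True)[:2]-TC)*1000)
```

```text
tab off in tool [39.8399 -0.1409  5.9578]
((627.1741943359375, 279.98675537109375), (23.37091064453125, 181.58538818359375), 15.007060050964355)
tray c from lip [525.7047 252.9878]
(413, 158) [ 89.4153 -86.8448]
(409, 226) [ 16.1013 -89.6906]
(240, 152) [92.1951 88.5793]
(368, 156) [ 89.587  -37.4633]
(418, 131) [117.5675 -90.8985]
(240, 129) [114.5498  88.2773]
```

Call:
arm_command(increments="0.8 7 -9 30 0; 0.8 7 -9 65 0; 0.8 7 -9 100 0; 0.8 7 -9 125 0; 0.8 7 -9 125 0")

```text
t: 12.4
tool_pos: [0.5593, 0.3269, 0.0569]
orientation: [3.113, 0.404, -0.012]
force: [-0.8, -0.1, -1.5]
opening: 0.0379
gripper_force: 15.0
```

Run:
```python
from h import *
go(*T(.054,.0625),.041,TA-np.pi/2)
```

```text
from [0.5593 0.3269 0.0569] ang -1.312 shift [ 2.7 -0.9 15.8] turn -0.002 final q6 1.84 t 12.40
```

Call:
arm_command(increments="0.8 0 0 8 0; 0.8 0 0 14 0; 0.8 0 0 18 0; 0.8 0 0 18 0")

```text
t: 12.8
tool_pos: [0.5625, 0.3301, 0.0441]
orientation: [-3.115, -0.407, -0.001]
force: [-0.8, 0.9, -1.0]
opening: 0.0375
gripper_force: 15.0
```

Call:
arm_command(increments="0.8 0 0 3 0; 0.8 0 0 3 0; 0.5 0 0 3 0; 0.5 0 0 3 0; 0.5 0 0 3 0")

```text
t: 13.3
tool_pos: [0.5621, 0.3301, 0.0406]
orientation: [3.115, 0.407, -0.0]
force: [0.5, -0.1, -1.2]
opening: 0.0463
gripper_force: 0.0
```

Call:
arm_command(increments="0.5 0 0 -30 0; 0.5 0 0 -70 0; 0.5 0 0 -110 0; 0.5 0 0 -145 0; 0.5 0 0 -145 0")

```text
t: 13.8
tool_pos: [0.5653, 0.3317, 0.1932]
orientation: [-3.112, -0.407, -0.016]
force: [1.0, 1.2, 0.3]
opening: 0.0466
gripper_force: 0.0
```

Run:
```python
from h import *
import pickle
m,w=shot('wrist','w8.png'); pickle.dump(m,open('pics/w8.pkl','wb'))
_,c,_=big(mask(w,(100,80,30),(125,255,255),(240,100,310,240))); print(c)
Ri=np.array([[np.cos(TA),np.sin(TA)],[-np.sin(TA),np.cos(TA)]])
print('tab in tray',Ri@(onz(m,*c,.034,True)[:2]-TC)*1000)
# where to look at B now
mt,t=shot('top'); k=mask(t,(95,60,40),(125,255,255),(370,160,490,280)); n,_,sts,cen=cv2.connectedComponentsWithStats(k)
print([(cen[i].round(1).tolist(),onz(mt,*cen[i],.03).round(3).tolist()) for i in range(1,n) if sts[i,4]>3])
go(.53,-.29,.24,0.11)
```

```text
[277. 165.]
tab in tray [94.25965302 63.8342123 ]
[([456.2, 187.0], [0.603, -0.397, 0.03]), ([402.9, 199.9], [0.571, -0.252, 0.03]), ([396.2, 254.2], [0.428, -0.222, 0.03])]
from [0.5629 0.3304 0.187 ] ang -1.311 shift [-191.   591.1  -53.8] turn -1.421 final q6 -0.61 t 13.90
```

Boat A sits in the pocket (tab at 94 mm in the tray frame, as it must be). Now boat B.

Call:
arm_command(increments="0.3 -10 47 -8 0; 0.3 -20 94 -16 0; 0.3 -30 141 -20 0; 0.3 -40 188 -20 0; 0.3 -50 236 -20 0")

```text
t: 14.4
tool_pos: [0.5732, 0.0874, 0.2035]
orientation: [-3.115, -0.408, 0.005]
force: [1.1, -0.5, 0.0]
opening: 0.0652
gripper_force: 0.0
```

Call:
arm_command(increments="0.3 -10 47 0 0; 0.3 -20 94 0 0; 0.3 -30 141 0 0; 0.3 -40 188 0 0; 0.3 -50 236 0 0")

```text
t: 14.9
tool_pos: [0.5854, -0.1533, 0.2032]
orientation: [-3.113, -0.407, 0.005]
force: [1.1, 0.5, 0.2]
opening: 0.0652
gripper_force: 0.0
```

Call:
arm_command(increments="0.3 -10 49 0 -0.14; 0.3 -20 98 0 -0.28; 0.3 -30 147 0 -0.42; 0.3 -41 195 0 -0.56; 0.3 -41 195 0 -0.7")

```text
t: 15.4
tool_pos: [0.5946, -0.3565, 0.2016]
orientation: [-2.784, -1.449, 0.006]
force: [0.1, 0.8, -0.2]
opening: 0.0649
gripper_force: 0.0
```

Call:
arm_command(increments="0.3 0 0 0 -0.14; 0.3 0 0 0 -0.28; 0.3 0 0 15 -0.42; 0.3 0 0 30 -0.56; 0.3 0 0 45 -0.7")

```text
t: 15.9
tool_pos: [0.5962, -0.3501, 0.1574]
orientation: [-2.111, -2.321, 0.001]
force: [0.9, -0.8, 0.4]
opening: 0.0648
gripper_force: 0.0
```

Call:
arm_command(increments="0.3 0 0 0 0; 0.3 0 0 0 0; 0.3 0 0 0 0")

```text
t: 16.2
tool_pos: [0.5974, -0.3508, 0.1609]
orientation: [2.124, 2.314, 0.0]
force: [-0.4, 0.2, -0.3]
opening: 0.0652
gripper_force: 0.0
```

Run:
```python
from h import *
import pickle
go(.598,-.351,.036,0.11)
m,w=shot('wrist','w9.png'); pickle.dump(m,open('pics/w9.pkl','wb'))
cv2.imwrite('pics/crop9.png',cv2.resize(w[100:330,150:410],None,fx=2.5,fy=2.5,interpolation=2))
```

```text
from [ 0.5974 -0.3508  0.1609] ang 0.086 shift [ -0.2   0.6 124.9] turn -0.024 final q6 -0.64 t 16.20
```

View pics/crop9.png

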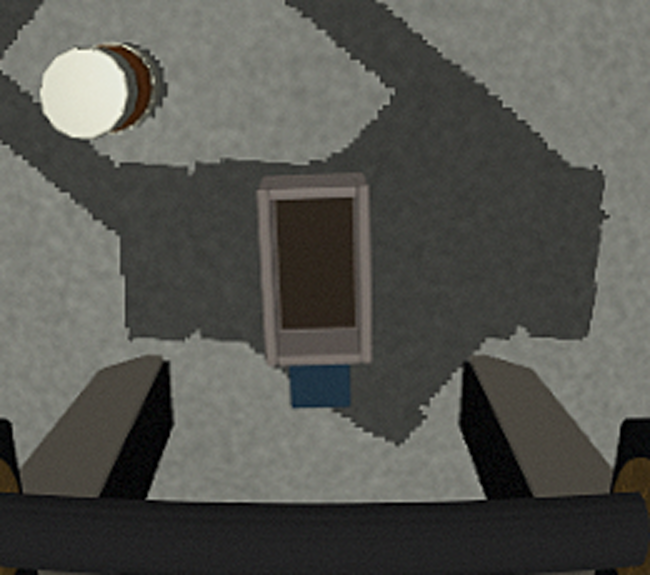

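The rim (crop (260,190)–(372,362)) is centred between the fingers, tab at (320,386), and sits at the same image place as boat A did. I'll descend and grasp.

Call:
arm_command(increments="0.3 0 0 40 -0.02; 0.3 0 0 80 -0.02; 0.3 0 0 110 -0.02; 0.3 0 0 124 -0.02; 0.3 0 0 124 -0.02")

```text
t: 16.75
tool_pos: [0.596, -0.3499, 0.0346]
orientation: [-2.096, -2.335, 0.001]
force: [0.3, 0.5, -0.7]
opening: 0.0651
gripper_force: 0.0
```

Call:
arm_command(increments="0.8 0 0 0 0; 0.8 0 0 0 0; 0.8 0 0 0 0; 0.8 0 0 0 0")

```text
t: 17.15
tool_pos: [0.5981, -0.3513, 0.0383]
orientation: [2.096, 2.337, 0.0]
force: [1.9, 0.1, 9.6]
opening: 0.0381
gripper_force: 13.6
```

Call:
arm_command(increments="0.8 0 0 -40 0; 0.8 0 0 -80 0; 0.8 0 0 -120 0; 0.8 0 0 -150 0; 0.8 0 0 -150 0")

```text
t: 17.65
tool_pos: [0.6, -0.3526, 0.1943]
orientation: [2.09, 2.331, 0.002]
force: [0.4, -0.2, -0.2]
opening: 0.0381
gripper_force: 15.0
```

Run:
```python
from h import *
go(*T(.053,-.0625),.186,TA+np.pi/2)
```

```text
from [ 0.6    -0.3526  0.1943] ang 0.109 shift [557.5  53.6   4.8] turn -1.722 final q6 -1.49 t 17.65
```

Call:
arm_command(increments="0.8 46 4 0 0; 0.8 93 9 0 0; 0.8 139 13 0 0; 0.8 186 18 0 0; 0.8 232 22 0 0")

```text
t: 18.15
tool_pos: [0.5931, -0.1158, 0.1855]
orientation: [-2.097, -2.338, 0.001]
force: [0.5, -0.2, -0.4]
opening: 0.0382
gripper_force: 15.0
```

Call:
arm_command(increments="0.8 46 4 0 0; 0.8 93 9 0 0; 0.8 139 13 0 0; 0.8 186 18 0 0; 0.8 232 22 0 -0.14")

```text
t: 18.65
tool_pos: [0.5897, 0.1172, 0.1857]
orientation: [-1.927, -2.48, 0.001]
force: [0.5, 0.4, -0.6]
opening: 0.0382
gripper_force: 15.0
```

Call:
arm_command(increments="0.8 34 -3 0 -0.14; 0.8 68 -6 0 -0.28; 0.8 93 -3 0 -0.42; 0.8 93 -3 0 -0.56; 0.8 93 -3 0 -0.7")

```text
t: 19.15
tool_pos: [0.5638, 0.2057, 0.1854]
orientation: [-0.949, -2.993, 0.001]
force: [-0.1, -0.7, -0.8]
opening: 0.0382
gripper_force: 15.0
```

Call:
arm_command(increments="0.8 0 0 0 -0.14; 0.8 0 0 0 -0.28; 0.8 0 0 0 -0.42; 0.8 0 0 0 -0.56; 0.8 0 0 0 -0.7")

```text
t: 19.65
tool_pos: [0.5641, 0.2045, 0.1854]
orientation: [0.132, -3.137, 0.001]
force: [0.2, 0.0, -0.9]
opening: 0.0378
gripper_force: 15.0
```

Run:
```python
from h import *
go(*T(.053,-.0625),.06,TA+np.pi/2)
```

```text
from [0.5641 0.2045 0.1854] ang 1.655 shift [-28.9   0.5 125.4] turn -0.176 final q6 -1.49 t 19.65
```

Call:
arm_command(increments="0.8 -15 0 0 -0.1; 0.8 -29 0 30 -0.176; 0.8 -29 0 70 -0.176; 0.8 -29 0 100 -0.176; 0.8 -29 0 110 -0.176")

```text
t: 20.15
tool_pos: [0.5901, 0.206, 0.0711]
orientation: [0.397, -3.108, 0.002]
force: [-0.9, -0.5, -1.2]
opening: 0.038
gripper_force: 15.0
```

Call:
arm_command(increments="0.8 0 0 0 0; 0.8 0 0 0 0")

```text
t: 20.35
tool_pos: [0.5943, 0.2071, 0.078]
orientation: [-0.398, 3.115, 0.0]
force: [1.5, -0.7, -0.9]
opening: 0.0381
gripper_force: 15.0
```

Run:
```python
from h import *
go(*T(.053,-.0625),.041,TA+np.pi/2)
m,w=shot('wrist','w10.png')
_,c,_=big(mask(w,(100,70,25),(125,255,255),(230,200,330,300))); s,p,r=st(); print(c,r.inv().apply(onz(m,*c,p[2]-.007,True)-p)*1000)
```

```text
from [0.5943 0.2071 0.078 ] ang 1.825 shift [ 1.6  0.7 37. ] turn -0.006 final q6 -1.49 t 20.35Traceback (most recent call last):
  File "<stdin>", line 4, in <module>
  File "h.py", line 35, in big
    c=max(cv2.findContours(k,cv2.RETR_EXTERNAL,cv2.CHAIN_APPROX_NONE)[0],key=cv2.contourArea)
ValueError: max() iterable argument is empty
```

View pics/w10.png

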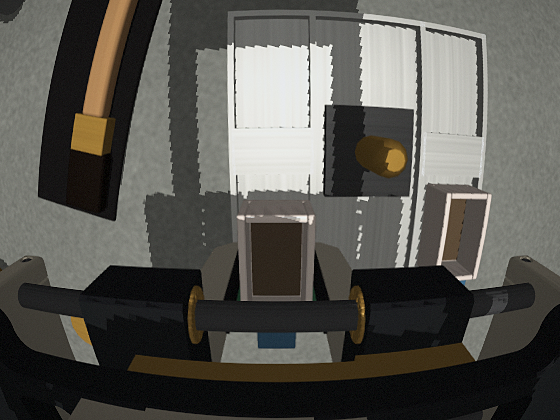

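Boat B hangs over the front-right pocket with its tab (276,340) towards the green end, and boat A sits in its own pocket at (463,235). Lowering now.

Call:
arm_command(increments="0.8 2 0 15 0; 0.8 2 0 28 0; 0.8 2 0 34 0; 0.8 2 0 34 0; 0.8 2 0 34 0")

```text
t: 20.9
tool_pos: [0.5913, 0.2063, 0.042]
orientation: [0.398, -3.115, 0.0]
force: [-0.6, 0.1, -1.0]
opening: 0.0374
gripper_force: 15.0
```

Call:
arm_command(increments="0.8 0 0 3 0; 0.8 0 0 3 0; 0.5 0 0 3 0; 0.5 0 0 3 0; 0.5 0 0 3 0")

```text
t: 21.4
tool_pos: [0.5916, 0.2064, 0.0394]
orientation: [0.398, -3.116, 0.0]
force: [-0.4, 1.0, -0.0]
opening: 0.0465
gripper_force: 0.0
```

Call:
arm_command(increments="0.5 0 0 -40 0; 0.5 0 0 -80 0; 0.5 0 0 -120 0; 0.5 0 0 -160 0; 0.5 0 0 -160 0")

```text
t: 21.9
tool_pos: [0.5952, 0.2074, 0.2076]
orientation: [-0.397, 3.105, 0.002]
force: [0.8, -0.6, 0.5]
opening: 0.0464
gripper_force: 0.0
```

```bash
cat >> h.py <<'E'
def inTray(p):
    return np.array([[np.cos(TA),np.sin(TA)],[-np.sin(TA),np.cos(TA)]])@(np.asarray(p)[:2]-TC)*1000
def blobs(im,lo,hi,box,amin=5):
    n,_,s,c=cv2.connectedComponentsWithStats(mask(im,lo,hi,box)); return [(c[i],s[i,4]) for i in range(1,n) if s[i,4]>=amin]
E
python3 - <<'E'
from h import *
np.set_printoptions(precision=4,suppress=True)
m,w=shot('wrist','w11.png'); mt,t=shot('top','t11.png')
print([(c.round(1),a,inTray(onz(m,*c,.034,True))) for c,a in blobs(w,(100,70,25),(125,255,255),(150,120,480,300),40)])
print([(c.round(1),a,inTray(onz(mt,*c,.034))) for c,a in blobs(t,(95,60,40),(125,255,255),(165,165,265,280))])
print([(c.round(1),a,onz(mt,*c,.075)) for c,a in blobs(t,(95,60,40),(125,255,255),(370,160,490,280))])
go(.431,-.216,.20,0.47)
go(.431,-.216,.20,0.47-np.pi)
go(.571,-.229,.20,-1.25)
E
```

```text
[(array([393.5, 228.9]), np.int32(277), array([93.2382, 61.9842])), (array([276., 231.]), np.int32(315), array([ 93.8328, -63.5486]))]
[(array([226.4, 181.8]), np.int32(20), array([ 92.582 , -63.1249])), (array([184. , 193.5]), np.int32(12), array([93.2718, 52.9927]))]
[(array([402.9, 199.9]), np.int32(14), array([ 0.5617, -0.2376,  0.075 ])), (array([396.2, 254.2]), np.int32(20), array([ 0.425 , -0.2093,  0.075 ]))]
from [0.5925 0.2066 0.201 ] ang 1.825 shift [ 262.6 -368.4    0.3] turn 1.355 final q6 -0.93 t 22.00
from [0.5925 0.2066 0.201 ] ang 1.825 shift [ 262.6 -368.4    0.3] turn 4.497 final q6 2.21 t 22.00
from [0.5925 0.2066 0.201 ] ang 1.825 shift [ 130.4 -416.2    0.7] turn 3.075 final q6 0.87 t 22.00
```

A and B are in place (tabs at (93,62) and (94,-63.5) mm in the tray frame). Next is standing boat C: grip it across its sides, carry it to the cleared area, then tip it onto its base.

Call:
arm_command(increments="0.3 26 -37 0 0; 0.3 52 -74 0 0; 0.3 79 -110 0 0; 0.3 105 -147 0 0; 0.3 131 -184 0 0")

```text
t: 22.5
tool_pos: [0.509, -0.0058, 0.1971]
orientation: [0.398, -3.113, -0.001]
force: [0.6, -0.7, -0.1]
opening: 0.0651
gripper_force: 0.0
```

Call:
arm_command(increments="0.3 26 -37 0 0; 0.3 52 -74 0 0; 0.3 79 -110 0 0; 0.3 105 -147 0 0.14; 0.3 131 -184 0 0.28")

```text
t: 23.0
tool_pos: [0.4286, -0.2165, 0.1974]
orientation: [-0.049, -3.138, -0.003]
force: [1.1, -1.1, 0.1]
opening: 0.0652
gripper_force: 0.0
```

Call:
arm_command(increments="0.3 0 0 0 0.14; 0.3 0 0 0 0.28; 0.3 0 0 0 0.42; 0.3 0 0 0 0.56; 0.3 0 0 0 0.7")

```text
t: 23.5
tool_pos: [0.4294, -0.215, 0.1971]
orientation: [-1.123, -2.93, -0.001]
force: [0.1, 0.2, 0.5]
opening: 0.0654
gripper_force: 0.0
```

Call:
arm_command(increments="0.3 0 0 0 0.14; 0.3 0 0 0 0.28; 0.3 0 0 0 0.345; 0.3 0 0 0 0.345; 0.3 0 0 0 0.345")

```text
t: 24.0
tool_pos: [0.4299, -0.2152, 0.1981]
orientation: [-1.598, -2.702, -0.0]
force: [1.5, -0.8, -0.3]
opening: 0.0652
gripper_force: 0.0
```

Run:
```python
from h import *
import pickle
np.set_printoptions(precision=4,suppress=True)
go(.431,-.216,.045,0.5)
m,w=shot('wrist','w12.png'); pickle.dump(m,open('pics/w12.pkl','wb'))
m4=pickle.load(open('pics/w4.pkl','rb'))
for c,a in blobs(w,(100,70,25),(125,255,255),(180,120,380,300),40):
    print(c.round(1),a,onz(m,*c,.078,True),tri(ray(m4,345.2,53.7,True),ray(m,*c,True)))
k=mask(w,(100,70,25),(125,255,255),(180,120,380,300)); print(cv2.minAreaRect(big(k)[0]))
```

```text
from [ 0.4299 -0.2152  0.1981] ang 0.502 shift [ -1.6   0.7 153.1] turn 0.002 final q6 -0.96 t 24.00
[275.2 198.3] 267 [ 0.4242 -0.2055  0.078 ] (array([ 0.4247, -0.2065,  0.0732]), np.float64(2.9442072841200177e-05))
((275.5, 198.0), (10.0, 25.0), 90.0)
```

Tab is aligned and centred, triangulated at 73 mm as it should be, and the derived boat centre agrees. Descending.

Call:
arm_command(increments="0.3 -1 1 45 0; 0.3 -1 1 90 0; 0.3 -1 1 125 0; 0.3 -1 1 152 0; 0.3 -1 1 152 0")

```text
t: 24.55
tool_pos: [0.4286, -0.2139, 0.0431]
orientation: [-1.597, -2.696, -0.0]
force: [-0.4, 0.6, 0.1]
opening: 0.0648
gripper_force: 0.0
```

Call:
arm_command(increments="0.8 0 0 0 0; 0.8 0 0 0 0; 0.8 0 0 0 0; 0.8 0 0 0 0")

```text
t: 24.95
tool_pos: [0.433, -0.2168, 0.0493]
orientation: [1.601, 2.7, -0.001]
force: [0.6, 0.3, 8.2]
opening: 0.0377
gripper_force: 14.0
```

Call:
arm_command(increments="0.8 0 0 -20 0; 0.8 0 0 -50 0; 0.8 0 0 -80 0; 0.8 0 0 -80 0")

```text
t: 25.35
tool_pos: [0.4349, -0.2178, 0.1331]
orientation: [1.598, 2.695, -0.0]
force: [0.4, -0.7, -1.1]
opening: 0.0382
gripper_force: 15.0
```

Run:
```python
from h import *
go(.44,-.34,.126,0.5)
```

```text
from [ 0.4349 -0.2178  0.1331] ang 0.500 shift [-109.6  -54.1    7.7] turn 0.000 final q6 -1.16 t 25.35
```

Call:
arm_command(increments="0.8 -35 -18 0 0; 0.8 -70 -36 0 0; 0.8 -108 -53 0 0; 0.8 -108 -53 0 0; 0.8 -108 -53 0 0")

```text
t: 25.85
tool_pos: [0.4367, -0.3365, 0.1267]
orientation: [-1.604, -2.699, -0.001]
force: [0.1, 1.1, -1.4]
opening: 0.0382
gripper_force: 15.0
```

Call:
arm_command(increments="0.8 0 0 30 0; 0.8 0 0 60 0; 0.8 0 0 75 0; 0.8 0 0 77 0; 0.8 0 0 77 0")

```text
t: 26.35
tool_pos: [0.4373, -0.3355, 0.0508]
orientation: [-1.601, -2.702, -0.0]
force: [-0.3, -0.2, -1.3]
opening: 0.038
gripper_force: 15.0
```

Run:
```python
from h import *
go(.44,-.34,.047,0.5)
```

```text
from [ 0.4373 -0.3355  0.0508] ang 0.501 shift [-5.2  0.2  3.8] turn 0.001 final q6 -1.16 t 26.35
```

Call:
arm_command(increments="0.8 0 0 2 0; 0.8 0 0 3 0; 0.8 0 0 4 0; 0.8 0 0 4 0; 0.8 0 0 4 0")

```text
t: 26.85
tool_pos: [0.4379, -0.3368, 0.0479]
orientation: [1.602, 2.7, -0.001]
force: [-0.9, 0.6, 5.8]
opening: 0.038
gripper_force: 15.0
```

Call:
arm_command(increments="0.4 0 0 0 0; 0.4 0 0 0 0; 0.4 0 0 0 0; 0.4 0 0 -20 0; 0.4 0 0 -60 0")

```text
t: 27.35
tool_pos: [0.4349, -0.3341, 0.1033]
orientation: [-1.599, -2.695, -0.003]
force: [0.2, -1.2, 0.9]
opening: 0.0552
gripper_force: 0.0
```

Call:
arm_command(increments="0.4 0 0 -40 0; 1 15 0 -40 0; 1 50 0 -40 0; 1 50 0 -40 0; 1 50 0 -40 0")

```text
t: 27.85
tool_pos: [0.4132, -0.292, 0.1465]
orientation: [1.602, 2.702, -0.0]
force: [0.6, 0.7, 0.2]
opening: 0.0283
gripper_force: 0.0
```

Run:
```python
from h import *
import pickle
np.set_printoptions(precision=4,suppress=True)
mt,t=shot('top'); mq,q=shot('scene')
T1=[c for c,a in blobs(t,(95,60,40),(125,255,255),(370,160,490,310))]; S1=[c for c,a in blobs(q,(95,60,40),(125,255,255),(90,200,220,340))]
print(T1,S1)
for a in T1:
  for b in S1:
    p,g=tri(ray(mt,*a),ray(mq,*b))
    if g<.008: print(a,b,p,g)
s,p,r=st(); print(p,s['q'][0]-s['q'][5],s['opening'],s['t'])
print('target centre', .4373,-.3355)
```

```text
[array([402.9286, 199.8571])] [array([122.902, 245.451]), array([184.1923, 260.4423])]
[402.9286 199.8571] [184.1923 260.4423] [ 0.5621 -0.2344  0.0788] 0.004660060803124592
[ 0.4137 -0.293   0.1469] 0.49993556536585526 0.02058532218053247 27.95
target centre 0.4373 -0.3355
```

Run:
```python
from h import *
print(onz(robot.camera_model('scene'),122.9,245.5,.076))
```

```text
[ 0.43419272 -0.32339505  0.076     ]
```

Call:
arm_command(increments="1 0 0 30 0; 1 0 0 51 0; 1 -10 0 51 0; 1 -20 0 51 0; 1 -24 0 51 0")

```text
t: 28.45
tool_pos: [0.4263, -0.3157, 0.0973]
orientation: [1.602, 2.699, -0.001]
force: [-0.5, 0.2, 0.6]
opening: 0.0006
gripper_force: 0.1
```

Call:
arm_command(increments="1 -4 0 0 0; 1 -9 0 0 0; 1 -14 0 0 0; 1 -19 0 0 0; 1 -24 0 0 0")

```text
t: 28.95
tool_pos: [0.4366, -0.3348, 0.0958]
orientation: [1.603, 2.702, -0.0]
force: [0.1, -0.1, 2.9]
opening: 0.0005
gripper_force: 1.3
```

Run:
```python
from h import *
s,p,r=st(); print(p,s['force'],s['t'])
mq,q=shot('scene'); print([(c,a) for c,a in blobs(q,(95,60,40),(125,255,255),(60,200,220,340))])
```

```text
[ 0.43655291 -0.33482574  0.09580577] [ 0.12825332 -0.10658756  2.91616125] 28.95
[(array([115.82857143, 251.74285714]), np.int32(35)), (array([184.2745098 , 260.43137255]), np.int32(51))]
```

Call:
arm_command(increments="1 -4 0 0 0; 1 -8 0 0 0; 1 -12 0 0 0; 1 -16 0 0 0; 1 -20 0 0 0")

```text
t: 29.5
tool_pos: [0.446, -0.3523, 0.0956]
orientation: [-1.603, -2.702, 0.0]
force: [-0.0, -0.4, 0.5]
opening: 0.0
gripper_force: 0.6
```

Call:
arm_command(increments="1 -5 0 0 0; 1 -5 0 0 0; 1 -5 0 0 0; 1 -5 0 0 0; 1 -5 0 0 0")

```text
t: 30.0
tool_pos: [0.4481, -0.3561, 0.0954]
orientation: [-1.602, -2.702, -0.0]
force: [0.5, 0.4, 0.8]
opening: 0.0002
gripper_force: 0.0
```

Run:
```python
from h import *
s,p,r=st(); print(p,s['force'],s['t'])
mq,q=shot('scene'); print([(c,a,onz(mq,*c,.027)) for c,a in blobs(q,(95,60,40),(125,255,255),(60,200,220,340))])
```

```text
[ 0.44813248 -0.35612917  0.0954453 ] [0.49557783 0.43926167 0.75671663] 30.0
[(array([184.2745098 , 260.43137255]), np.int32(51), array([ 0.52469479, -0.21723268,  0.027     ])), (array([100.84931507, 289.71232877]), np.int32(73), array([ 0.48075025, -0.41252197,  0.027     ]))]
```

C fell onto its base: tab at (0.481,-0.413), right where it should be for a boat lying at about (0.461,-0.377). Lift, open and look from above.

Call:
arm_command(increments="1 0 0 -40 0; 0.3 -10 0 -65 0; 0.3 -24 0 -65 0; 0.3 -24 0 -65 0; 0.3 -24 0 -65 0")

```text
t: 30.55
tool_pos: [0.4593, -0.377, 0.1599]
orientation: [-1.602, -2.701, -0.001]
force: [-0.7, 1.0, -0.6]
opening: 0.028
gripper_force: 0.0
```

Call:
arm_command(increments="0.3 0 0 0 0; 0.3 0 0 0 0")

```text
t: 30.75
tool_pos: [0.4592, -0.3766, 0.1597]
orientation: [-1.602, -2.701, -0.001]
force: [0.0, -0.8, 0.4]
opening: 0.0439
gripper_force: 0.0
```

Run:
```python
from h import *
import pickle
np.set_printoptions(precision=4,suppress=True)
m,w=shot('wrist','w13.png'); pickle.dump(m,open('pics/w13.pkl','wb'))
s,p,r=st(); print(p,s['q'][0]-s['q'][5],s['opening'])
for c,a in blobs(w,(100,70,25),(125,255,255),(200,120,360,330),60): print('tab',c,a,onz(m,*c,.03,True))
mq,q=shot('scene'); c=blobs(q,(95,60,40),(125,255,255),(60,270,150,320))[0][0]; print(onz(mq,*c,.027))
# profile of brightness along rows/cols across boat
g=cv2.cvtColor(w,cv2.COLOR_BGR2GRAY)
print('rows at u=276',g[150:300:3,276].tolist()); print('cols at v=215',g[215,225:330:3].tolist())
k=mask(w,(100,70,25),(125,255,255),(200,120,360,330)); print(cv2.minAreaRect(big(k)[0]))
```

```text
[ 0.4594 -0.3768  0.1599] 0.5002692389891069 0.0476582480074123
tab [276.4865 254.9803] 407 [ 0.4808 -0.4144  0.03  ]
[ 0.4805 -0.4127  0.027 ]
rows at u=276 [131, 134, 123, 130, 128, 131, 137, 88, 77, 252, 32, 39, 42, 43, 43, 38, 38, 41, 40, 39, 41, 41, 39, 40, 37, 40, 41, 42, 81, 86, 89, 119, 100, 49, 45, 49, 48, 48, 63, 70, 64, 63, 89, 133, 128, 124, 127, 124, 128, 130]
cols at v=215 [64, 130, 131, 135, 59, 64, 64, 63, 60, 61, 97, 118, 74, 37, 38, 37, 39, 39, 42, 34, 35, 37, 36, 97, 122, 63, 63, 66, 68, 70, 61, 68, 70, 67, 65]
((276.5, 255.0), (16.0, 23.0), 90.0)
```

Mouth up, aligned with the tool, and centred within 2 mm. Grasp it.

Call:
arm_command(increments="0.3 -2 0 30 0; 0.3 -2 0 70 0; 0.3 -2 0 105 0; 0.3 -2 0 124 0; 0.3 -2 0 124 0")

```text
t: 31.35
tool_pos: [0.4583, -0.3768, 0.0325]
orientation: [-1.599, -2.696, -0.003]
force: [-0.9, 0.5, -0.6]
opening: 0.0648
gripper_force: 0.0
```

Call:
arm_command(increments="0.8 0 0 0 0; 0.8 0 0 0 0; 0.8 0 0 0 0; 0.8 0 0 0 0")

```text
t: 31.75
tool_pos: [0.4615, -0.38, 0.0381]
orientation: [1.602, 2.7, -0.001]
force: [-0.6, -1.3, 7.0]
opening: 0.0379
gripper_force: 13.6
```

Call:
arm_command(increments="0.8 0 0 -40 0; 0.8 0 0 -80 0; 0.8 0 0 -120 0; 0.8 0 0 -155 0; 0.8 0 0 -155 0")

```text
t: 32.25
tool_pos: [0.4634, -0.3817, 0.1994]
orientation: [1.597, 2.692, -0.004]
force: [0.6, -0.1, -0.4]
opening: 0.0379
gripper_force: 15.0
```

Run:
```python
from h import *
go(*T(-.053,.0625),.19,TA+np.pi/2)
```

```text
from [ 0.4634 -0.3817  0.1994] ang 0.500 shift [601.7 322.7   3.8] turn -1.331 final q6 -1.25 t 32.25
```

Call:
arm_command(increments="0.8 43 23 0 0; 0.8 86 46 0 0; 0.8 129 69 0 0; 0.8 172 92 0 0; 0.8 215 115 0 0")

```text
t: 32.75
tool_pos: [0.4579, -0.1335, 0.1911]
orientation: [-1.603, -2.701, -0.0]
force: [0.1, 0.5, -1.2]
opening: 0.0376
gripper_force: 15.0
```

Call:
arm_command(increments="0.8 43 23 0 0; 0.8 86 46 0 0; 0.8 129 69 0 0; 0.8 172 92 0 0; 0.8 215 115 0 0")

```text
t: 33.25
tool_pos: [0.4558, 0.1103, 0.1914]
orientation: [1.603, 2.702, 0.0]
force: [-0.2, -0.2, -0.9]
opening: 0.0378
gripper_force: 15.0
```

Call:
arm_command(increments="0.8 43 23 0 -0.14; 0.8 86 46 0 -0.28; 0.8 129 69 0 -0.42; 0.8 172 92 0 -0.56; 0.8 172 92 0 -0.7")

```text
t: 33.75
tool_pos: [0.4532, 0.3086, 0.1908]
orientation: [-0.562, -3.09, -0.002]
force: [-0.6, -1.5, -1.0]
opening: 0.0382
gripper_force: 15.0
```

Call:
arm_command(increments="0.8 0 0 0 -0.14; 0.8 0 0 0 -0.28; 0.8 0 0 0 -0.42; 0.8 0 0 0 -0.56; 0.8 0 0 0 -0.63")

```text
t: 34.25
tool_pos: [0.4543, 0.3033, 0.191]
orientation: [0.414, -3.113, 0.0]
force: [0.1, -0.2, -1.6]
opening: 0.0381
gripper_force: 15.0
```

Run:
```python
from h import *
go(*T(-.053,.0625),.06,TA+np.pi/2)
```

```text
from [0.4543 0.3033 0.191 ] ang 1.835 shift [ -3.1  -3.2 131. ] turn 0.005 final q6 -1.25 t 34.25
```

Call:
arm_command(increments="0.8 -3 -3 40 0; 0.8 -3 -3 80 0; 0.8 -3 -3 110 0; 0.8 -3 -3 130 0; 0.8 -3 -3 130 0")

```text
t: 34.75
tool_pos: [0.4554, 0.2997, 0.0574]
orientation: [0.405, -3.108, 0.004]
force: [-0.8, -0.8, -0.5]
opening: 0.0379
gripper_force: 15.0
```

Call:
arm_command(increments="0.8 0 0 0 0; 0.8 0 0 0 0")

```text
t: 34.95
tool_pos: [0.4595, 0.3019, 0.0634]
orientation: [-0.406, 3.113, 0.001]
force: [0.4, 0.6, -0.7]
opening: 0.0379
gripper_force: 15.0
```

Run:
```python
from h import *
import pickle
np.set_printoptions(precision=2,suppress=True)
go(*T(-.053,.0625),.042,TA+np.pi/2)
m,w=shot('wrist','w14.png'); s,p,r=st()
for c,a in blobs(w,(100,60,20),(125,255,255),(200,200,360,380),40): print('tab',c,a,r.inv().apply(onz(m,*c,p[2]-.036+.03,True)-p)*1000)
```

```text
from [0.46 0.3  0.06] ang 1.830 shift [ 1.6 -0.6 21.4] turn -0.001 final q6 -1.25 t 34.95
tab [275.94 337.55] 440 [-41.1   -0.3    6.13]
```

Boat sits squarely in the hand (tab at -41.1 mm). Lower and release.

Call:
arm_command(increments="0.8 1 0 10 0; 0.8 1 0 17 0; 0.8 1 0 20 0; 0.8 1 0 20 0; 0.8 1 0 20 0")

```text
t: 35.5
tool_pos: [0.4573, 0.301, 0.0416]
orientation: [0.406, -3.115, 0.0]
force: [-2.5, -0.9, 2.5]
opening: 0.0379
gripper_force: 15.0
```

Call:
arm_command(increments="0.8 0 0 2 0; 0.8 0 0 3 0; 0.5 0 0 3 0; 0.5 0 0 3 0; 0.5 0 0 3 0")

```text
t: 36.0
tool_pos: [0.4572, 0.301, 0.0382]
orientation: [0.406, -3.115, 0.0]
force: [0.6, 0.4, -0.4]
opening: 0.0463
gripper_force: 0.0
```

Call:
arm_command(increments="0.5 0 0 -40 0; 0.5 0 0 -80 0; 0.5 0 0 -120 0; 0.5 0 0 -160 0; 0.5 0 0 -160 0")

```text
t: 36.5
tool_pos: [0.4605, 0.3028, 0.2056]
orientation: [-0.405, 3.105, 0.006]
force: [0.0, 0.4, 0.8]
opening: 0.0462
gripper_force: 0.0
```

Run:
```python
from h import *
np.set_printoptions(precision=4,suppress=True)
m,w=shot('wrist','w15.png'); mt,t=shot('top','t15.png')
print([(c.round(1),a,inTray(onz(m,*c,.034,True))) for c,a in blobs(w,(100,70,25),(125,255,255),(150,100,480,330),40)])
print([(c.round(1),a,inTray(onz(mt,*c,.034))) for c,a in blobs(t,(95,60,40),(125,255,255),(165,165,265,280))])
print([(c.round(1),a,onz(mt,*c,.075)) for c,a in blobs(t,(95,60,40),(125,255,255),(370,160,490,280))])
go(.571,-.229,.20,1.89)
```

```text
[(array([274.8, 228.9]), np.int32(308), array([-15.0065,  62.6709]))]
[(array([227.5, 180.7]), np.int32(44), array([ 94.7564, -66.7307])), (array([181.1, 193.8]), np.int32(47), array([94.5535, 60.5724]))]
[(array([402.9, 199.9]), np.int32(14), array([ 0.5617, -0.2376,  0.075 ]))]
from [0.4581 0.3015 0.1996] ang 1.830 shift [  26.8 -541.7   -0.8] turn -0.060 final q6 -2.27 t 36.60
```

C is seated in a back pocket. Next, standing boat D.

Call:
arm_command(increments="0.3 2 -49 0 0; 0.3 5 -98 0 0; 0.3 7 -147 0 0; 0.3 10 -196 0 0; 0.3 12 -245 0 0")

```text
t: 37.1
tool_pos: [0.5073, 0.0593, 0.1962]
orientation: [0.406, -3.112, -0.001]
force: [-0.2, 0.1, 0.1]
opening: 0.065
gripper_force: 0.0
```

Call:
arm_command(increments="0.3 2 -49 0 0; 0.3 5 -98 0 0; 0.3 7 -147 0 0; 0.3 10 -196 0 0; 0.3 12 -245 0 0")

```text
t: 37.6
tool_pos: [0.5586, -0.1803, 0.1959]
orientation: [0.405, -3.112, -0.003]
force: [0.4, 0.6, 0.0]
opening: 0.065
gripper_force: 0.0
```

Call:
arm_command(increments="0.3 3 -49 0 -0.055; 0.3 3 -52 0 -0.055; 0.3 3 -52 0 -0.055; 0.3 3 -52 0 -0.055; 0.3 3 -52 0 -0.055")

```text
t: 38.1
tool_pos: [0.57, -0.228, 0.1979]
orientation: [0.494, -3.102, -0.002]
force: [-0.2, 0.9, 0.3]
opening: 0.0651
gripper_force: 0.0
```

Run:
```python
from h import *
import pickle
np.set_printoptions(precision=4,suppress=True)
go(.571,-.229,.046,1.885)
m,w=shot('wrist','w16.png'); pickle.dump(m,open('pics/w16.pkl','wb')); m4=pickle.load(open('pics/w4.pkl','rb'))
for c,a in blobs(w,(100,70,25),(125,255,255),(180,120,380,300),40):
    print(c.round(1),a,onz(m,*c,.076,True),tri(ray(m4,316.2,193.1,True),ray(m,*c,True)))
k=mask(w,(100,70,25),(125,255,255),(180,120,380,300)); print(cv2.minAreaRect(big(k)[0]))
```

```text
from [ 0.57   -0.228   0.1979] ang 1.886 shift [ -0.8  -1.4 151.9] turn 0.001 final q6 -2.27 t 38.10
[273.8 197.4] 266 [ 0.5599 -0.2333  0.076 ] (array([ 0.559 , -0.2335,  0.0801]), np.float64(8.557189450547062e-06))
((273.4930725097656, 197.3336181640625), (10.366004943847656, 25.35300064086914), 87.61405944824219)
```

Call:
arm_command(increments="0.3 0 -1 45 0; 0.3 0 -2 90 0; 0.3 0 -2 125 0; 0.3 0 -2 151 0; 0.3 0 -2 151 0")

```text
t: 38.65
tool_pos: [0.5676, -0.2288, 0.0429]
orientation: [0.493, -3.096, -0.008]
force: [-0.6, 1.1, -0.5]
opening: 0.0649
gripper_force: 0.0
```

Call:
arm_command(increments="0.8 0 0 0 0; 0.8 0 0 0 0; 0.8 0 0 0 0; 0.8 0 0 0 0")

```text
t: 39.05
tool_pos: [0.572, -0.232, 0.0496]
orientation: [-0.491, 3.101, -0.002]
force: [0.0, 1.5, 10.4]
opening: 0.0379
gripper_force: 14.1
```

Call:
arm_command(increments="0.8 0 0 -20 0; 0.8 0 0 -50 0; 0.8 0 0 -80 0; 0.8 0 0 -80 0; 0.8 0 0 -80 0")

```text
t: 39.55
tool_pos: [0.5715, -0.2321, 0.1287]
orientation: [-0.491, 3.101, -0.002]
force: [-0.6, 0.9, -1.3]
opening: 0.0377
gripper_force: 15.0
```

Run:
```python
from h import *
go(.49,-.39,.128,1.886)
```

```text
from [ 0.5715 -0.2321  0.1287] ang 1.885 shift [ 126.3 -125.     0.7] turn -0.001 final q6 -2.56 t 39.55
```

Call:
arm_command(increments="0.8 38 -19 0 0; 0.8 76 -38 0 0.14; 0.8 114 -57 0 0.28; 0.8 152 -75 0 0.42; 0.8 152 -75 0 0.56")

```text
t: 40.05
tool_pos: [0.445, -0.3524, 0.1254]
orientation: [-0.4, -3.112, -0.001]
force: [0.6, 0.7, -0.6]
opening: 0.0378
gripper_force: 15.0
```

Call:
arm_command(increments="0.8 0 0 0 0.14; 0.8 0 0 0 0.28; 0.8 0 0 10 0.325; 0.8 0 0 40 0.325; 0.8 0 0 65 0.325")

```text
t: 40.55
tool_pos: [0.4485, -0.3491, 0.06]
orientation: [-0.884, -3.012, -0.001]
force: [0.3, 0.3, -2.2]
opening: 0.0378
gripper_force: 15.0
```

Call:
arm_command(increments="0.8 0 0 8 0; 0.8 0 0 10 0; 0.8 0 0 12 0; 0.8 0 0 12 0; 0.8 0 0 12 0")

```text
t: 41.05
tool_pos: [0.45, -0.3505, 0.0516]
orientation: [0.884, 3.013, -0.001]
force: [0.0, -0.3, -1.4]
opening: 0.0381
gripper_force: 15.0
```

Call:
arm_command(increments="0.8 0 0 2 0; 0.8 0 0 3 0; 0.8 0 0 4 0; 0.8 0 0 4 0; 0.8 0 0 4 0")

```text
t: 41.55
tool_pos: [0.4503, -0.3506, 0.049]
orientation: [0.884, 3.013, -0.001]
force: [-5.0, 4.0, 13.3]
opening: 0.0378
gripper_force: 15.0
```

Call:
arm_command(increments="0.4 0 0 0 0; 0.4 0 0 0 0; 0.4 0 0 0 0; 0.4 0 0 -20 0; 0.4 0 0 -60 0")

```text
t: 42.05
tool_pos: [0.4471, -0.3478, 0.1031]
orientation: [-0.883, -3.008, -0.006]
force: [0.5, -0.4, -0.7]
opening: 0.0556
gripper_force: 0.0
```

Call:
arm_command(increments="0.4 0 0 -40 0; 1 15 0 -40 0; 1 50 0 -40 0; 1 50 0 -40 0; 1 50 0 -40 0")

```text
t: 42.55
tool_pos: [0.407, -0.3226, 0.1464]
orientation: [-0.885, -3.014, -0.0]
force: [-0.2, 0.2, 0.4]
opening: 0.0285
gripper_force: 0.0
```

Run:
```python
from h import *
np.set_printoptions(precision=4,suppress=True)
mq,q=shot('scene'); print([(c,a,onz(mq,*c,.076)) for c,a in blobs(q,(95,60,40),(125,255,255),(60,200,220,340))])
s,p,r=st(); print(p,r.as_matrix()[:,0],s['opening'],s['t'])
```

```text
[(array([117.2258, 251.3387]), np.int32(62), array([ 0.4424, -0.3417,  0.076 ]))]
[ 0.4077 -0.3232  0.1468] [-0.8414  0.5404 -0.0008] 0.024431622538915742 42.6
```

Standing at (0.45,-0.35) as planned (tab at (0.442,-0.342)). Now the push.

Call:
arm_command(increments="1 0 0 30 0; 1 0 0 51 0; 1 -10 0 51 0; 1 -20 0 51 0; 1 -24 0 51 0")

```text
t: 43.1
tool_pos: [0.4298, -0.3377, 0.0974]
orientation: [0.883, 3.012, -0.002]
force: [0.9, -0.0, 0.8]
opening: 0.0006
gripper_force: 0.2
```

Call:
arm_command(increments="1 -4 0 0 0; 1 -9 0 0 0; 1 -14 0 0 0; 1 -19 0 0 0; 1 -24 0 0 0")

```text
t: 43.6
tool_pos: [0.4482, -0.3491, 0.0958]
orientation: [0.884, 3.014, -0.0]
force: [-0.3, -0.7, 1.4]
opening: 0.0003
gripper_force: 0.8
```

Call:
arm_command(increments="1 -4 0 0 0; 1 -8 0 0 0; 1 -12 0 0 0; 1 -16 0 0 0; 1 -20 0 0 0")

```text
t: 44.1
tool_pos: [0.4649, -0.3599, 0.0957]
orientation: [0.885, 3.014, -0.0]
force: [-0.4, -0.3, 1.0]
opening: 0.0007
gripper_force: 0.7
```

Call:
arm_command(increments="1 -5 0 0 0; 1 -5 0 0 0; 1 -5 0 0 0; 1 -5 0 0 0; 1 -5 0 0 0")

```text
t: 44.6
tool_pos: [0.4686, -0.3622, 0.0954]
orientation: [-0.884, -3.014, -0.0]
force: [1.3, 0.6, -0.4]
opening: 0.0004
gripper_force: 0.0
```

Run:
```python
from h import *
np.set_printoptions(precision=4,suppress=True)
s,p,r=st(); print(p,s['force'],s['t'])
mq,q=shot('scene'); print([(c,a,onz(mq,*c,.027)) for c,a in blobs(q,(95,60,40),(125,255,255),(60,200,220,340))])
```

```text
[ 0.4686 -0.3622  0.0954] [ 1.3354  0.5518 -0.4075] 44.6
[(array([115.7105, 298.6842]), np.int32(76), array([ 0.5243, -0.3961,  0.027 ]))]
```

Call:
arm_command(increments="1 0 0 -40 0; 0.3 -10 0 -65 0; 0.3 -25 0 -65 0; 0.3 -25 0 -65 0; 0.3 -25 0 -65 0")

```text
t: 45.15
tool_pos: [0.4894, -0.3755, 0.1599]
orientation: [-0.884, -3.013, -0.001]
force: [-0.5, 0.7, -0.2]
opening: 0.0279
gripper_force: 0.0
```

Call:
arm_command(increments="0.3 0 0 0 0; 0.3 0 0 0 0; 0.3 0 0 0 0")

```text
t: 45.45
tool_pos: [0.4894, -0.3755, 0.1601]
orientation: [-0.884, -3.014, -0.001]
force: [-0.5, 0.0, 0.5]
opening: 0.0518
gripper_force: 0.0
```

Run:
```python
from h import *
np.set_printoptions(precision=4,suppress=True)
m,w=shot('wrist','w17.png')
s,p,r=st(); print(p,s['q'][0]-s['q'][5],s['opening'])
for c,a in blobs(w,(100,70,25),(125,255,255),(200,120,360,330),60): q=onz(m,*c,.03,True); print('tab',c,a,q,r.inv().apply(q-p)*1000)
g=cv2.cvtColor(w,cv2.COLOR_BGR2GRAY)
print('rows at u=276',g[150:300:3,276].tolist()); print('cols at v=215',g[215,225:330:3].tolist())
k=mask(w,(100,70,25),(125,255,255),(200,120,360,330)); print(cv2.minAreaRect(big(k)[0]))
```

```text
[ 0.4895 -0.3756  0.1603] 0.9999097297570932 0.055630989202066064
tab [275.5653 252.6482] 398 [ 0.5243 -0.3981  0.03  ] [-41.5443  -0.0887 130.247 ]
rows at u=276 [126, 123, 130, 129, 122, 129, 90, 79, 239, 103, 75, 37, 39, 36, 40, 39, 39, 38, 39, 39, 38, 37, 42, 40, 39, 38, 32, 82, 84, 83, 93, 102, 46, 48, 51, 51, 48, 52, 63, 64, 49, 120, 123, 122, 120, 126, 119, 123, 123, 121]
cols at v=215 [129, 104, 62, 60, 57, 61, 66, 66, 64, 62, 115, 90, 57, 37, 36, 36, 40, 36, 38, 37, 37, 37, 71, 112, 101, 68, 65, 61, 63, 62, 63, 60, 65, 61, 68]
((275.5, 252.5), (17.0, 23.0), 90.0)
```

Same picture as C: mouth up, centred. Grasp.

Call:
arm_command(increments="0.3 0 0 30 0; 0.3 0 0 70 0; 0.3 0 0 105 0; 0.3 0 0 124 0; 0.3 0 0 124 0")

```text
t: 46.0
tool_pos: [0.4874, -0.3737, 0.0325]
orientation: [-0.883, -3.008, -0.005]
force: [-0.6, -0.4, -0.1]
opening: 0.0654
gripper_force: 0.0
```

Call:
arm_command(increments="0.8 0 0 0 0; 0.8 0 0 0 0; 0.8 0 0 0 0; 0.8 0 0 0 0")

```text
t: 46.4
tool_pos: [0.4907, -0.3766, 0.0382]
orientation: [0.884, 3.012, -0.002]
force: [-0.1, 0.7, 7.8]
opening: 0.0379
gripper_force: 13.7
```

Call:
arm_command(increments="0.8 0 0 -40 0; 0.8 0 0 -80 0; 0.8 0 0 -120 0; 0.8 0 0 -155 0; 0.8 0 0 -155 0")

```text
t: 46.9
tool_pos: [0.4926, -0.3783, 0.1995]
orientation: [0.881, 3.005, -0.008]
force: [0.8, -0.4, -1.2]
opening: 0.0378
gripper_force: 15.0
```

Run:
```python
from h import *
go(*T(-.053,-.0625),.19,TA+np.pi/2)
```

```text
from [ 0.4926 -0.3783  0.1995] ang 1.000 shift [303.7 468.7   5.1] turn -0.831 final q6 -1.48 t 46.90
```

Call:
arm_command(increments="0.8 25 39 0 0; 0.8 51 78 0 0; 0.8 76 117 0 0; 0.8 101 156 0 0; 0.8 127 195 0 0")

```text
t: 47.4
tool_pos: [0.4876, -0.1413, 0.1908]
orientation: [-0.885, -3.014, -0.0]
force: [-0.5, 0.4, -1.4]
opening: 0.0382
gripper_force: 15.0
```

Call:
arm_command(increments="0.8 25 39 0 0; 0.8 51 78 0 0; 0.8 76 117 0 0; 0.8 101 156 0 -0.07; 0.8 127 195 0 -0.2")

```text
t: 47.9
tool_pos: [0.4861, 0.0913, 0.191]
orientation: [-0.575, -3.088, 0.0]
force: [1.3, 0.2, -1.4]
opening: 0.0379
gripper_force: 15.0
```

Call:
arm_command(increments="0.8 32 32 0 -0.14; 0.8 65 66 0 -0.28; 0.8 65 66 0 -0.42; 0.8 65 66 0 -0.56; 0.8 65 66 0 -0.63")

```text
t: 48.4
tool_pos: [0.4494, 0.1751, 0.1908]
orientation: [0.417, -3.113, 0.0]
force: [0.4, -0.1, -1.1]
opening: 0.0381
gripper_force: 15.0
```

Run:
```python
from h import *
go(*T(-.053,-.0625),.06,TA+np.pi/2)
```

```text
from [0.4494 0.1751 0.1908] ang 1.837 shift [-40.9  -5.9 130.7] turn 0.006 final q6 -1.48 t 48.40
```

Call:
arm_command(increments="0.8 -40 -6 0 0; 0.8 -41 -6 45 0; 0.8 -41 -6 85 0; 0.8 -41 -6 115 0; 0.8 -41 -6 130 0")

```text
t: 48.9
tool_pos: [0.4885, 0.1785, 0.0575]
orientation: [0.405, -3.109, 0.001]
force: [-0.4, -0.6, -2.9]
opening: 0.0379
gripper_force: 15.0
```

Call:
arm_command(increments="0.8 0 0 0 0; 0.8 0 0 0 0; 0.8 0 0 0 0")

```text
t: 49.2
tool_pos: [0.493, 0.1797, 0.0639]
orientation: [-0.406, 3.112, 0.001]
force: [0.1, 0.1, -1.7]
opening: 0.0381
gripper_force: 15.0
```

Run:
```python
from h import *
np.set_printoptions(precision=2,suppress=True)
go(*T(-.053,-.0625),.042,TA+np.pi/2)
m,w=shot('wrist','w18.png'); s,p,r=st()
for c,a in blobs(w,(100,60,20),(125,255,255),(200,200,360,380),40): print('tab',c,a,r.inv().apply(onz(m,*c,p[2]-.036+.03,True)-p)*1000)
```

```text
from [0.49 0.18 0.06] ang 1.830 shift [ 2.7  1.1 21.9] turn -0.001 final q6 -1.48 t 49.20
tab [275.88 337.54] 443 [-41.41  -0.27   6.16]
```

Call:
arm_command(increments="0.8 0 1 10 0; 0.8 0 1 17 0; 0.8 0 1 20 0; 0.8 0 1 20 0; 0.8 0 1 20 0")

```text
t: 49.75
tool_pos: [0.4911, 0.1803, 0.0416]
orientation: [0.406, -3.115, -0.0]
force: [-2.3, 0.0, 2.8]
opening: 0.0379
gripper_force: 15.0
```

Call:
arm_command(increments="0.8 0 0 2 0; 0.8 0 0 3 0; 0.5 0 0 3 0; 0.5 0 0 3 0; 0.5 0 0 3 0")

```text
t: 50.25
tool_pos: [0.4908, 0.1802, 0.0382]
orientation: [0.406, -3.115, 0.0]
force: [-0.3, 1.1, -0.4]
opening: 0.0464
gripper_force: 0.0
```

Call:
arm_command(increments="0.5 0 0 -40 0; 0.5 0 0 -80 0; 0.5 0 0 -120 0; 0.5 0 0 -160 0; 0.5 0 0 -160 0")

```text
t: 50.75
tool_pos: [0.4945, 0.1812, 0.2054]
orientation: [-0.405, 3.105, 0.002]
force: [0.6, -1.0, 0.3]
opening: 0.0465
gripper_force: 0.0
```

Run:
```python
from h import *
np.set_printoptions(precision=4,suppress=True)
m,w=shot('wrist','w19.png')
print([(c.round(1),a,inTray(onz(m,*c,.034,True))) for c,a in blobs(w,(100,70,25),(125,255,255),(100,100,480,330),40)])
plan(.50,.0,.26)
```

```text
[(array([392.9, 226.6]), np.int32(271), array([-15.0944,  60.7808])), (array([276., 229.]), np.int32(315), array([-13.4119, -62.8143]))]
from [0.4932 0.1808 0.2021] yang 1.830 shift [  39.4 -176.5  -58.1] turn 0.000 q6 -1.58 t 50.80
```

All four boats are in their pockets (tabs at -15/-13 mm for the back pair). Now the handle.

Call:
arm_command(increments="0.3 18 -39 0 0; 0.3 36 -78 0 0; 0.3 54 -117 0 0; 0.3 72 -156 0 0; 0.3 90 -195 0 0")

```text
t: 51.3
tool_pos: [0.4526, -0.0326, 0.1967]
orientation: [0.406, -3.113, -0.001]
force: [1.1, -0.2, 0.6]
opening: 0.0649
gripper_force: 0.0
```

Call:
arm_command(increments="0.3 18 -39 0 0; 0.3 18 -39 0 0; 0.3 18 -39 0 0; 0.3 18 -39 0 0")

```text
t: 51.7
tool_pos: [0.4463, -0.0727, 0.1976]
orientation: [0.406, -3.114, -0.002]
force: [-0.7, -0.2, 0.4]
opening: 0.0651
gripper_force: 0.0
```

Run:
```python
from h import *
import pickle
np.set_printoptions(precision=4,suppress=True)
m,w=shot('wrist','w20.png'); pickle.dump(m,open('pics/w20.pkl','wb')); mt,t=shot('top'); mq,q=shot('scene','s20.png')
s,p,r=st(); print(p,s['t'])
for n,mm,im,b,wr in (('w',m,w,(150,50,420,310),True),('t',mt,t,(325,230,360,262),False),('s',mq,q,(200,180,235,225),False)):
  for lo,hi,nm in (((3,100,40),(14,255,255),'brown'),((135,80,30),(160,255,255),'purple'),((84,120,40),(95,255,255),'turq')):
    for c,a in blobs(im,lo,hi,b,40): print(n,nm,c.round(1),a,onz(mm,*c,.1,wr))
c=max(cv2.findContours(mask(w,(3,100,40),(14,255,255),(150,50,420,310)),cv2.RETR_EXTERNAL,cv2.CHAIN_APPROX_NONE)[0],key=cv2.contourArea)
print(cv2.boundingRect(c)); cv2.imwrite('pics/crop20.png',w)
```

```text
[ 0.4467 -0.0724  0.1982] 51.85
w brown [277.5 218.1] 2122 [ 0.4454 -0.0718  0.1   ]
w purple [246.6 278.7] 1596 [ 0.5022 -0.0829  0.1   ]
w turq [269.2 120.1] 1974 [ 0.3757 -0.0967  0.1   ]
w turq [367.4 128.7] 2527 [ 0.3615 -0.025   0.1   ]
s brown [216.8 202.9] 190 [ 0.472  -0.0815  0.1   ]
s purple [230.3 218.6] 104 [ 0.5371 -0.085   0.1   ]
s turq [216.6 185.4] 158 [ 0.4181 -0.047   0.1   ]
s turq [200.7 204.1] 52 [ 0.4512 -0.1156  0.1   ]
(254, 189, 48, 58)
```

View pics/crop20.png

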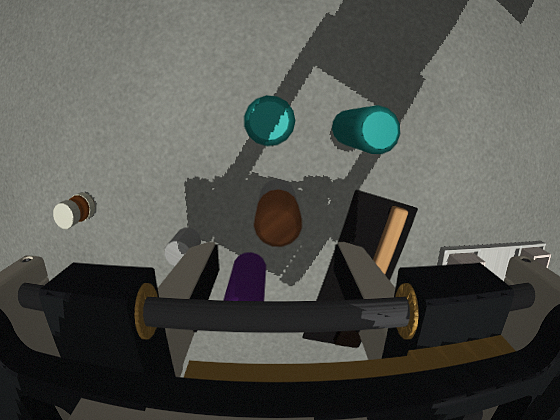

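The brown grip is at (254–302,189–247) between the fingers. Its top circle is about (278,224), since the top leans away from the nadir near (270,120). Purple (246,279) and turquoise (269,120)/(367,130) stand clear of the finger paths.

Run:
```python
from h import *
import pickle
np.set_printoptions(precision=4,suppress=True)
m=pickle.load(open('pics/w20.pkl','rb')); mt=robot.camera_model('top')
print('eye',m['eye'])
for z in(.105,): print(onz(m,278,224,z,True),onz(m,254,223,z,True),onz(m,302,223,z,True),onz(m,278,247,z,True))
t=cv2.imread('pics/t4.png')
for lo,hi in (((3,60,40),(16,255,255)),):
  for c,a in blobs(t,lo,hi,(325,230,362,262),20): print('top',c,a,onz(mt,*c,.105),onz(mt,*c,.08)); print(tri(ray(m,278,224,True),ray(mt,*c)))
print('purple',onz(mt,344,209,.105))
p=onz(m,278,224,.105,True); go(p[0],p[1],.085,1.83)
```

```text
eye [ 0.3766 -0.0917  0.3381]
[ 0.4483 -0.0707  0.105 ] [ 0.4522 -0.0884  0.105 ] [ 0.443  -0.0534  0.105 ] [ 0.4663 -0.0659  0.105 ]
top [340.7633 244.8744] 207 [ 0.4484 -0.0693  0.105 ] [ 0.4508 -0.0729  0.08  ]
(array([ 0.4491, -0.0701,  0.1014]), np.float64(0.0008851572529028924))
purple [ 0.5361 -0.0818  0.105 ]
from [ 0.4467 -0.0724  0.1982] ang 1.832 shift [ -2.1   1.1 113.2] turn 0.002 final q6 -1.99 t 51.85
```

Call:
arm_command(increments="0.3 -2 1 40 0; 0.3 -2 1 75 0; 0.3 -2 1 100 0; 0.3 -2 1 112 0; 0.3 -2 1 112 0", grip_force=35)

```text
t: 52.35
tool_pos: [0.4472, -0.0711, 0.085]
orientation: [0.408, -3.112, -0.002]
force: [-0.6, 0.2, 0.0]
opening: 0.065
gripper_force: 0.0
```

Call:
arm_command(increments="0.8 0 0 0 0; 0.8 0 0 0 0; 0.8 0 0 0 0; 0.8 0 0 0 0; 0.8 0 0 0 0")

```text
t: 52.85
tool_pos: [0.4491, -0.0724, 0.0876]
orientation: [-0.406, 3.113, -0.001]
force: [-0.2, 0.6, 4.4]
opening: 0.0375
gripper_force: 34.9
```

Call:
arm_command(increments="0.8 0 0 -40 0; 0.8 0 0 -80 0; 0.8 0 0 -120 0; 0.8 0 0 -120 0; 0.8 0 0 -120 0")

```text
t: 53.35
tool_pos: [0.4487, -0.0723, 0.2071]
orientation: [-0.406, 3.114, -0.001]
force: [-1.1, 0.4, -3.0]
opening: 0.0377
gripper_force: 34.9
```

Run:
```python
from h import *
np.set_printoptions(precision=4,suppress=True)
go(*TC,.205,1.83)
m,w=shot('wrist','w21.png')
c=max(cv2.findContours(mask(w,(3,100,40),(14,255,255),(150,50,420,330)),cv2.RETR_EXTERNAL,cv2.CHAIN_APPROX_NONE)[0],key=cv2.contourArea)
print(cv2.boundingRect(c))
```

```text
from [ 0.4487 -0.0723  0.2071] ang 1.830 shift [-157.7  296.     2. ] turn -0.000 final q6 -1.38 t 53.35
(235, 224, 82, 77)
```

Call:
arm_command(increments="0.8 -28 37 -15 0; 0.8 -57 74 -20 0; 0.8 -86 111 -20 0; 0.8 -115 148 -20 0; 0.8 -143 185 -20 0")

```text
t: 53.9
tool_pos: [0.5383, 0.145, 0.2236]
orientation: [0.405, -3.111, 0.0]
force: [0.6, 0.1, -2.6]
opening: 0.0375
gripper_force: 34.9
```

Call:
arm_command(increments="0.8 -29 37 0 0; 0.8 -57 74 0 0; 0.8 -86 110 0 0; 0.8 -86 110 0 0; 0.8 -86 110 0 0")

```text
t: 54.4
tool_pos: [0.5926, 0.2721, 0.2223]
orientation: [0.408, -3.109, 0.003]
force: [-0.3, -1.1, -2.6]
opening: 0.0374
gripper_force: 34.9
```

Run:
```python
from h import *
import pickle
np.set_printoptions(precision=4,suppress=True)
robot.read_camera('top'); robot.read_camera('top')
m,w=shot('wrist','w22.png'); pickle.dump(m,open('pics/w22.pkl','wb')); s,p,r=st(); print(p,s['dq'])
print('eye',m['eye'])
for c,a in blobs(w,(14,100,30),(28,255,255),(200,60,360,230),60): print('brass',c,a,onz(m,*c,.057,True),onz(m,*c,.05,True))
k=mask(w,(0,0,0),(179,255,75),(215,50,345,215))
c=max(cv2.findContours(k,cv2.RETR_EXTERNAL,cv2.CHAIN_APPROX_NONE)[0],key=cv2.contourArea); print('dark',cv2.boundingRect(c),rect_on(m,c,.012,True))
print([(c.round(1),a,inTray(onz(m,*c,.034,True))) for c,a in blobs(w,(100,70,25),(125,255,255),(60,50,500,330),40)])
g=blobs(w,(60,80,30),(90,255,200),(0,0,560,330),100); print(g)
```

```text
[0.5935 0.2705 0.2255] [-0.0081 -0.0206 -0.0069  0.0024  0.0007  0.0019]
eye [0.5236 0.2521 0.3652]
brass [276.1724 125.7878] 377 [0.5255 0.2527 0.057 ] [0.5255 0.2527 0.05  ]
dark (249, 98, 56, 56) ((525.0131225585938, 253.03182983398438), (59.874046325683594, 59.52613830566406), 14.414276123046875)
[(array([338.6, 113.4]), np.int32(362), array([-13.9372,  61.9875])), (array([216.2, 115. ]), np.int32(361), array([-12.2654, -62.3583])), (array([218.8, 216. ]), np.int32(295), array([ 94.3344, -63.0558])), (array([336.3, 215.9]), np.int32(294), array([94.3178, 62.9973]))]
[(array([227.5789, 219.4829]), np.int32(729)), (array([324.7135, 219.2709]), np.int32(705))]
```

Spigot seen from straight above at (0.5255,0.2527), hub at (0.525,0.253). All four boats read correctly in the tray frame. Aligning.

Call:
arm_command(increments="0.8 35 0 20 0; 0.8 70 0 50 0; 0.8 70 0 65 0; 0.8 70 0 65 0; 0.8 70 0 65 0")

```text
t: 55.05
tool_pos: [0.5276, 0.2534, 0.1632]
orientation: [-0.404, 3.113, 0.001]
force: [0.0, 0.5, -1.7]
opening: 0.0372
gripper_force: 34.9
```

Call:
arm_command(increments="0.8 0 0 0 0; 0.8 0 0 0 0; 0.8 0 0 0 0")

```text
t: 55.35
tool_pos: [0.5276, 0.2541, 0.163]
orientation: [-0.405, 3.113, 0.001]
force: [-0.6, -0.0, -2.8]
opening: 0.0369
gripper_force: 34.9
```

Run:
```python
from h import *
np.set_printoptions(precision=4,suppress=True)
go(.5253,.2528,.1,1.83)
mt,t=shot('top','t23.png'); mq,q=shot('scene','s23.png'); s,p,r=st()
for c,a in blobs(q,(3,100,40),(14,255,255),(290,90,380,200),15): print('brown',c,a)
for c,a in blobs(q,(15,120,40),(28,255,255),(300,120,380,210),5): print('brass',c,a,onz(mq,*c,.05))
```

```text
from [0.5276 0.2541 0.163 ] ang 1.830 shift [ 2.7 -0.7 63. ] turn -0.000 final q6 -1.38 t 55.35
brown [335.7757 146.2243] 107
brass [337.0952 123.8571] 21 [0.3656 0.437  0.05  ]
brass [350.75  121.125] 8 [0.3815 0.4817 0.05  ]
brass [335.6923 132.3846] 13 [0.3954 0.4031 0.05  ]
brass [337.2    144.6667] 15 [0.4428 0.365  0.05  ]
brass [336.0909 151.7273] 11 [0.4653 0.3394 0.05  ]
brass [327.9223 179.0971] 103 [0.5394 0.239  0.05  ]
```

Call:
arm_command(increments="0.8 3 -1 5 0; 0.8 3 -1 10 0; 0.8 3 -1 10 0; 0.8 3 -1 10 0; 0.8 3 -1 10 0")

```text
t: 55.95
tool_pos: [0.5238, 0.2521, 0.1516]
orientation: [-0.406, 3.115, 0.0]
force: [0.0, 0.2, -1.9]
opening: 0.0377
gripper_force: 34.9
```

```bash
python3 -c "
from h import *
go(.5253,.2528,.1,1.83)"
```

```text
from [0.5238 0.2521 0.1516] ang 1.830 shift [-1.6  0.3 51.6] turn 0.000 final q6 -1.38 t 55.95
```

Call:
arm_command(increments="0.8 -1.5 0 4 0; 0.8 -1.5 0 8 0; 0.8 -1.5 0 12 0; 0.8 -1.5 0 16 0; 0.8 -1.5 0 20 0")

```text
t: 56.45
tool_pos: [0.5251, 0.2524, 0.1311]
orientation: [0.406, -3.115, 0.0]
force: [-0.3, 0.5, -2.6]
opening: 0.0372
gripper_force: 34.9
```

No resistance with the rim below the spigot's top, so it has entered. Continue down.

Call:
arm_command(increments="0.8 0 0 6 0; 0.8 0 0 12 0; 0.8 0 0 18 0; 0.8 0 0 24 0; 0.8 0 0 28 0")

```text
t: 56.95
tool_pos: [0.5249, 0.2523, 0.1028]
orientation: [0.406, -3.114, 0.0]
force: [0.6, -0.8, -3.0]
opening: 0.0374
gripper_force: 34.9
```

Call:
arm_command(increments="0.8 0 0 2 0; 0.8 0 0 4 0; 0.8 0 0 6 0; 0.8 0 0 6 0")

```text
t: 57.35
tool_pos: [0.5259, 0.2529, 0.0996]
orientation: [-0.406, 3.114, 0.001]
force: [-4.0, -0.9, 8.5]
opening: 0.0374
gripper_force: 35.0
```

The force rises at 0.0996, exactly the predicted seated height. Release and retreat.

Call:
arm_command(increments="0.4 0 0 0 0; 0.4 0 0 0 0; 0.4 0 0 0 0; 0.4 0 0 0 0; 0.4 0 0 0 0")

```text
t: 57.85
tool_pos: [0.5252, 0.2524, 0.0975]
orientation: [0.406, -3.115, 0.0]
force: [-0.5, -0.2, -0.3]
opening: 0.0558
gripper_force: 0.0
```

Call:
arm_command(increments="0.4 0 0 -30 0; 0.4 0 0 -70 0; 0.4 0 0 -110 0; 0.4 -40 0 -130 0; 0.4 -72 0 -130 0")

```text
t: 58.35
tool_pos: [0.5978, 0.2719, 0.2335]
orientation: [-0.405, 3.107, 0.003]
force: [1.2, 1.0, -0.3]
opening: 0.0559
gripper_force: 0.0
```

Call:
arm_command(increments="0.4 0 0 0 0; 0.4 0 0 0 0; 0.4 0 0 0 0; 0.4 0 0 0 0")

```text
t: 58.75
tool_pos: [0.594, 0.2708, 0.2276]
orientation: [0.406, -3.115, 0.0]
force: [-0.1, 0.2, -0.1]
opening: 0.0561
gripper_force: 0.0
```

Run:
```python
from h import *
np.set_printoptions(precision=4,suppress=True)
m,w=shot('wrist','w24.png'); mq,q=shot('scene','s24.png'); s,p,r=st(); print(p,s['t'],m['eye'])
for c,a in blobs(w,(3,90,30),(14,255,255),(200,50,360,230),60): print('grip',c,a,onz(m,*c,.117,True))
cb=big(mask(w,(3,90,30),(14,255,255),(200,50,360,230)))[0]; print(cv2.boundingRect(cb))
c=big(mask(q,(3,100,40),(14,255,255),(280,90,380,220))); print('scene grip',c[1],c[2],'tri',tri(ray(mq,*c[1]),ray(m,*blobs(w,(3,90,30),(14,255,255),(200,50,360,230),60)[0][0],True)))
print([(c.round(1),a,inTray(onz(m,*c,.034,True))) for c,a in blobs(w,(100,70,25),(125,255,255),(60,50,500,330),40)])
k=mask(w,(5,90,60),(17,230,255),(0,0,210,330)); 
for c in cv2.findContours(k,0,1)[0]:
  if cv2.contourArea(c)>300: print('brush wood',rect_on(m,c,.018,True))
```

```text
[0.5942 0.2709 0.2279] 58.85 [0.5241 0.2519 0.368 ]
grip [276.8001 126.5841] 1736 [0.5267 0.2534 0.117 ]
(253, 104, 48, 47)
scene grip [329.9524 164.6564] 178.5 tri (array([0.527 , 0.2535, 0.087 ]), np.float64(2.5599513004820563e-05))
[(array([217.1, 113.7]), np.int32(362), array([-12.2966, -61.9991])), (array([338., 112.]), np.int32(357), array([-14.1232,  61.8025])), (array([219.5, 213.9]), np.int32(297), array([ 94.3264, -62.7314])), (array([336.1, 213.5]), np.int32(288), array([93.8517, 63.1475]))]
brush wood ((485.60931396484375, 66.27107238769531), (118.30279541015625, 21.77005386352539), 0.2336868941783905)
```

Handle axis is within 1.5 mm of the spigot and at seated height, the boats' tabs are all in place, and the brush is on the mat. Handing in.

```bash
python3 -c "
from plant import robot
print(robot.close_job())"
```

```text
the job is handed in; nothing more can be done
None
```

I handed the job in at about 59 s of the allowed 210 s; no verdict came back. By my last camera measurements, the brush lies on the mat, all four boats are in their own pockets with tabs to the green end, and the handle is down on the spigot within about 1.5 mm of its axis.

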